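# Tap a taper-shank lens cup into the spindle

### The job

Take the cup-headed arbor out of the rack and lower its tapered shank gently, without dropping it, into the spindle's socket until it takes hold, then let go of it. With the white-headed tamper, press or tap straight down on the cup's rim with about 20 N, so that the taper holds by friction alone, then stand the tamper upright on the bench again. Never let the tamper's push or blows exceed 25 N, and leave everything else where it is.

Things in the scene. Friction and masses are not known exactly. Their poses are not given: they have to be found in the camera images.
- arbor: Cup-headed steel arbor, hanging by its collar in one of the three rack holes (any). Origin: centre of the shank's small lower end; z up along its axis. From the bottom: tapered shank 46 mm long, 18 mm diameter widening to 29.5 mm (1 in 8 on the radius); collar 40 mm diameter at 46 to 52 mm; plain round cup head 32 mm diameter at 52 to 92 mm, flat rim on top with a 5 mm deep dish. About 0.22 kg.
- arbor_collar (a point): Centre of the underside of the arbor's collar, 46 mm above the arbor's origin; axes as the arbor's. The shank takes hold with this point some 5 to 13 mm above the spindle's rim, by the sleeve's setting; the resistance then climbs within a few mm, and differs with friction. Once driven, the taper stays wedged.
- spindle: Fixed steel spindle, origin at the centre of its underside on the bench, z up: flange 116 mm diameter, 16 mm thick, upright nose 58 mm diameter, 78 mm high over all, with a 45 mm bore. In the bore a dark split sleeve holds the tapered socket: 26 mm diameter at its top, narrowing 1 in 8 on the radius, open below, set somewhere 1 to 7 mm below the nose's rim (not told).
- socket_mouth (a point): Centre of the top rim of the spindle's nose, on the socket's axis, 78 mm above the spindle's origin, z up.
- rack: Fixed aluminium rack block 236 x 70 mm, 60 mm tall, origin at the centre of its underside. Three vertical through holes of 35 mm in a row along its own x, at -75, 0 and +75 mm.
- tamper: Tamper standing loose on the bench on its flat face; origin at that face's centre, z up along its axis. White nylon head 42 mm diameter, 34 mm tall; aluminium stem 19 mm diameter from 34 to 92 mm; end cap 24 mm diameter, 92 to 98 mm. About 0.25 kg. Used the same way up: its flat lower face goes on the cup's rim.
- slim_arbor: Bystander: steel arbor with a slim nose, 16 mm diameter, top 98 mm above its origin, in another rack hole; same shank and collar. Origin at the shank's lower end.
- disc_arbor: Bystander: steel arbor with a 46 mm flat disc on top, 74 mm above its origin, in another rack hole; same shank and collar. Origin at the shank's lower end.
- barrel_a: Bystander: black stepped lens barrel, 62 mm diameter, 68 mm tall, origin under its centre.
- barrel_b: Bystander: black stepped lens barrel, 56 mm diameter, 61 mm tall, origin under its centre.
- barrel_c: Bystander: black stepped lens barrel, 53 mm diameter, 58 mm tall, origin under its centre.
- bottle: Bystander: small clear bottle, 40 mm diameter, 85 mm tall, origin under its centre.
- driver: Bystander: black-handled screwdriver, 160 mm, lying flat.
- retainer: Bystander: thin dark steel ring, 52 mm diameter, 6 mm high, lying flat.
Things that resemble listed ones, but are neither listed nor needed, are in the scene too. What is shaped like the arbor but blue or orange is not meant.

How it is judged:
By the outcome, as a careful person would: the job done as asked, in the order asked, and still so for the second after the job is handed in, with the robot touching nothing.
It also fails if it takes over 72 s, if anything falls off the work surface, if the arm or the gripper's body presses on something with over 40 N, if the wrist force passes 120 N, or if a joint passes its speed limit or range.

### The arm

A 6-joint arm with a two-finger parallel gripper is mounted at the origin on the work surface. World frame = base frame: x ahead of the robot, y to its left, z up, the work surface at z = 0. Lengths are in m, angles in rad, forces in N, time in s.
With the tool pointing down it reaches from about 0.3 to 0.75 m from the base axis. Payload 8.5 kg.
Tool frame: the origin (TCP) lies at the very end of the fingers, on their centre line; the grasp point (between the pads) lies hold_point_z behind it (hold_point_z is the distance from the TCP to the grasp point, in m); z points along the fingers, y is the direction in which the jaws open and shut (so a half turn about z gives the same grasp; the last joint's range is limited). The gripper opens to 88 mm and grips with 3 to 60 N. Pads are 18 mm wide; open, the fingers measure 123 mm over their backs; the gripper's body (75 mm by 187 mm) begins 45 mm behind the grasp point.
Start: joints at [-1.323, 0.381, 1.297, -0, 1.464, -0.215], TCP at [0.246, -0.492, 0.239] pointing down, gripper open.
Joint ranges: [-3.11, 3.11], [-0.89, 2.33], [0.22, 2.48], [-1.42, 4.56], [0.17, 2.85], [-2.88, 2.88]. Speed limits (rad/s): [2.39, 2.39, 3.14, 3.14, 3.14, 3.14].

### API

Orientations are given as a unit quaternion [x, y, z, w].
In Python, from rig import observe, camera, calibration, finish_job, hold_point_z gives the robot as it stands. The module is installed in compiled form; this text tells all that it offers.
- The arm moves only by the tool carry_out, never from a script. Its argument "commands" is a list of rows, each an object of numbers: "rx", "ry", "rz": the turn, a rotation vector about the tool's x, y, z in degrees; "tx", "ty", "tz": the shift along the tool's x, y, z in m; "claw": the finger opening in m, from 0 to 0.0881. In form: [{"rx": .., "ry": .., "rz": .., "tx": .., "ty": .., "tz": .., "claw": ..}, ...]. A call has 1 to 20 rows; each row is the pose to reach, as a shift and turn from the pose measured when the call began, along the tool's axes at that moment; what a row does not reach only later rows make up. A row lasts 1/10 s, in which the tool goes at most 50 mm and 8.59 degrees, less where a joint would pass 70% of its speed; a pose out of reach is approached as far as the arm can. A call with a gripper value outside its range is refused whole. The fingers move at their own pace and stop on an object; "force" is the grip in N (left out, the last holds). Time passes only in rows, so rows that repeat a pose let the fingers close. It gives the time, the measured TCP pose, the force and the opening at its end, in the units of the state.
- observe(): the state, without advancing time (a new reading comes with each control period).
- camera(name): name is "side" or "top" or "wrist"; returns the picture (420x560x3 uint8, blue, green, red); there is no depth.
- calibration(name): a dict with "mtx" (3x3 intrinsics, pixels), "eye" and "attitude" of the camera in the world; the wrist camera has in their place "mount" (4x4, takes a point from camera to tool coordinates, whose origin is the TCP and whose axes are the flange's). Camera axes: x right, y up, looking along -z (the intrinsics and any distortion apply to the point x, -y, -z); pixel columns grow to the right and rows downward; lengths in m; the calibration is good to about 2 mm. A picture is of the moment at which its call begins: read the wrist's pose just before it. calibration takes no time and is no camera call.
- finish_job(): hands the job in, once; it reports no verdict.
The state is a dict: "t": time; "joint_pos": joint angles; "qd": joint speeds; "joint_efforts": joint torques, N m; "tcp_pos": TCP position; "eef_rot": TCP orientation; "wrist_force": force on the tool from outside, world axes, zero at the start; "moment": the same for the moment, N m; "opening": opening from 0.0 (shut) to 1.0 (fully open).
Only numpy, scipy, OpenCV 4.12 (cv2) and the standard library are available. Lean on these libraries where they do the work, as an engineer would, in place of code of your own. Each camera call takes 0.05 s, during which the arm holds its last target.

## Working session

There is one attempt and no reset: what is moved stays moved. The work goes in short steps, Python scripts to look and compute and a tool call to move; the robot and the scene stay as the last step left them, time stands still between calls to the robot, and variables do not carry over. Pictures are saved under pics/ and viewed, and the job is handed in when it is done.

Besides the shell and the picture viewer there is one more tool, called after "Emit:" as name(argument=value, ...) on one line, values as JSON. carry_out: Moves the arm, as the interface text tells. Its arguments: {"type":"object","properties":{"commands":{"type":"array","items":{"type":"object","properties":{"rx":{"type":"number"},"ry":{"type":"number"},"rz":{"type":"number"},"tx":{"type":"number"},"ty":{"type":"number"},"tz":{"type":"number"},"claw":{"type":"number"}}}},"force":{"type":"number"}},"required":["commands"]}

```bash
mkdir -p pics; python3 - <<'E'
from rig import *
import cv2
print(observe()); print(hold_point_z if not callable(hold_point_z) else hold_point_z())
for n in("top","side","wrist"):
    print(n,calibration(n)); cv2.imwrite(f"pics/{n}0.png",camera(n))
E
```

```text
{'t': 0.0, 'joint_pos': array([-1.32330777e+00,  3.81182150e-01,  1.29828686e+00, -6.25691289e-06,
        1.46358610e+00, -2.15322696e-01]), 'qd': array([ 1.51424625e-03,  6.93206198e-05, -6.91681529e-04,  6.53310334e-04,
       -1.26619056e-03, -7.65614449e-04]), 'joint_efforts': array([-7.06912142e-04, -4.37933528e+01, -2.24559027e+01,  7.13289483e-02,
        3.52498319e-02, -1.15861735e-04]), 'tcp_pos': array([ 0.24546824, -0.49185878,  0.2381364 ]), 'eef_rot': array([ 9.73344645e-01,  2.29346174e-01, -1.48696122e-05, -7.31082454e-04]), 'wrist_force': array([-0.22021493, -0.25875829, -0.37233128]), 'moment': array([ 0.00972359, -0.03945182,  0.01839806]), 'opening': 1.0009361676028052}
0.0187
top {'mtx': array([[423.1599366 ,   0.        , 273.53347331],
       [  0.        , 423.1599366 , 213.14864458],
       [  0.        ,   0.        ,   1.        ]]), 'eye': array([0.4765353 , 0.01493522, 1.07293198]), 'attitude': array([-0.02739346,  0.02798613,  0.70780818, -0.70531834])}
side {'mtx': array([[466.23144388,   0.        , 280.08511521],
       [  0.        , 466.23144388, 210.68470376],
       [  0.        ,   0.        ,   1.        ]]), 'eye': array([0.49498867, 0.89146689, 0.75920075]), 'attitude': array([-0.01353559,  0.44311959,  0.89535647, -0.04240994])}
wrist {'mtx': array([[345.29541806,   0.        , 283.53764626],
       [  0.        , 345.29541806, 205.95941232],
       [  0.        ,   0.        ,   1.        ]]), 'mount': array([[ 1.41566554e-03,  9.48993098e-01,  3.15293666e-01,
         8.16157259e-02],
       [ 9.99998996e-01, -1.32171659e-03, -5.11790166e-04,
         3.51665358e-04],
       [-6.89564676e-05,  3.15294074e-01, -9.48994016e-01,
        -1.45212740e-01],
       [ 0.00000000e+00,  0.00000000e+00,  0.00000000e+00,
         1.00000000e+00]])}
```

View pics/top0.png

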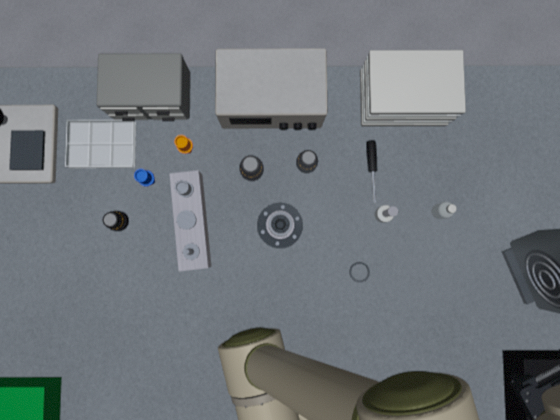

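View pics/side0.png

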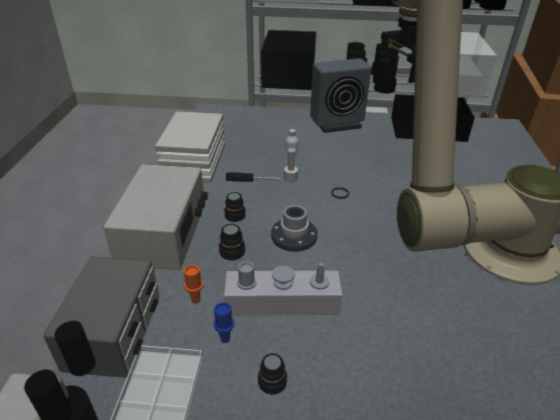

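View pics/wrist0.png

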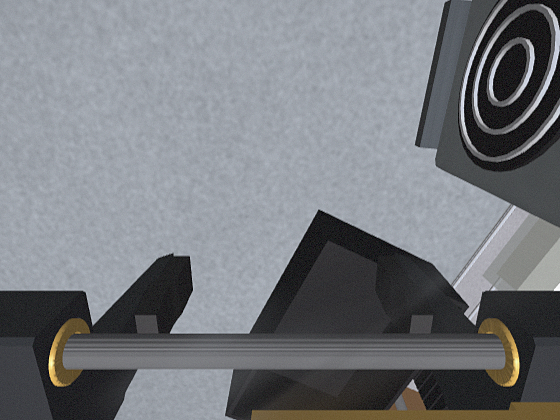

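The top view shows the rack at (189,220), with the cup arbor in its far hole at (183,187). The spindle is at (280,225), the tamper at (387,212) and the bottle at (447,210). I'll enlarge these for measurement.

```bash
cat > h.py <<'E'
import numpy as np,cv2
from scipy.spatial.transform import Rotation as R
from rig import *
def pose(name,st=None):
    c=calibration(name)
    if name!="wrist": return c["mtx"],R.from_quat(c["attitude"]).as_matrix(),np.array(c["eye"])
    st=st or observe(); T=np.eye(4);T[:3,:3]=R.from_quat(st["eef_rot"]).as_matrix();T[:3,3]=st["tcp_pos"]
    M=T@c["mount"]; return c["mtx"],M[:3,:3],M[:3,3]
def ray(P,u,v):
    K,A,e=P; d=A@np.array([(u-K[0,2])/K[0,0],-(v-K[1,2])/K[1,1],-1]); return e,d
def atz(P,u,v,z):
    e,d=ray(P,u,v); return e+d*(z-e[2])/d[2]
def proj(P,X):
    K,A,e=P; c=A.T@(np.asarray(X)-e); return np.array([K[0,2]+K[0,0]*c[0]/-c[2],K[1,2]-K[1,1]*c[1]/-c[2]])
def circ(P,C,r,n=60):
    return np.array([proj(P,np.array(C)+[r*np.cos(a),r*np.sin(a),0]) for a in np.linspace(0,2*np.pi,n)])
def crop(img,x0,y0,x1,y1,s,fn):
    cv2.imwrite("pics/"+fn,cv2.resize(img[y0:y1,x0:x1],None,fx=s,fy=s,interpolation=cv2.INTER_CUBIC))
def tool(st,X):
    return R.from_quat(st["eef_rot"]).inv().apply(np.asarray(X)-st["tcp_pos"])
E
python3 - <<'E'
from h import *
im=cv2.imread("pics/top0.png")
crop(im,155,160,315,280,5,"t1.png"); crop(im,350,180,470,240,6,"t2.png")
P=pose("top")
for n,u,v,z in [("arbor rim",183,187,.106),("rackend",183,171.5,.06),("disc",186,219,.088),("spindle",280,224,.078),("tampercap",391,211,.098),("tamperhead",386,214,.034),("bottle",448,209,.085)]: print(n,atz(P,u,v,z))
E
```

```text
arbor rim [0.61356828 0.22226142 0.106     ]
rackend [0.65788918 0.23262314 0.06      ]
disc [0.5408774  0.21813441 0.088     ]
spindle [ 0.52896248 -0.00116752  0.078     ]
tampercap [ 0.55709923 -0.25766357  0.098     ]
tamperhead [ 0.55501744 -0.26305472  0.034     ]
bottle [ 0.56241122 -0.39506888  0.085     ]
```

View pics/t1.png

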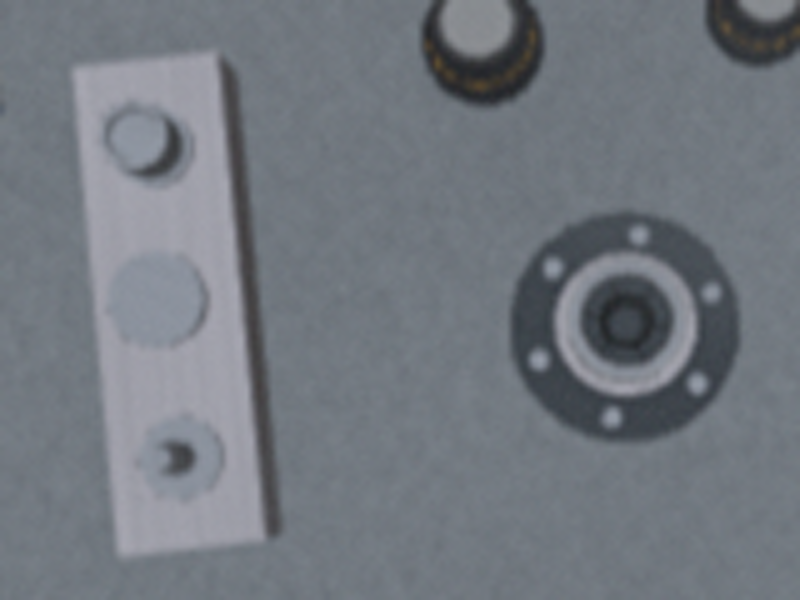

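View pics/t2.png

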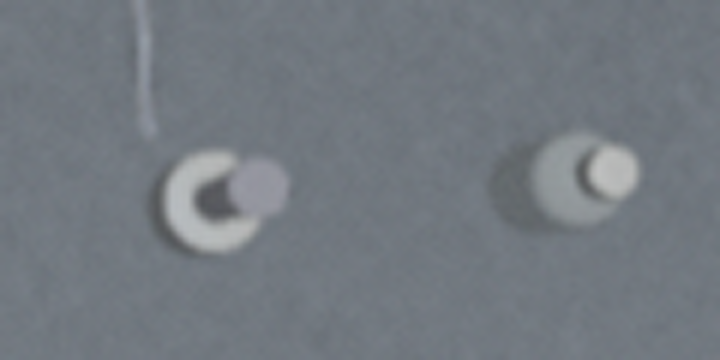

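```bash
python3 - <<'E'
from h import *
im=cv2.imread("pics/top0.png"); P=pose("top")
t1=lambda x,y,z:atz(P,155+x/5,160+y/5,z)
print("rack corners",[t1(x,y,.06) for x,y in[(73,68),(218,53),(268,538),(118,555)]])
a=t1(73,68,.06)+t1(218,53,.06)-t1(268,538,.06)-t1(118,555,.06); print("len",np.linalg.norm(a)/2,"ang",np.degrees(np.arctan2(a[1],a[0])))
print("rack c",(t1(73,68,.06)+t1(218,53,.06)+t1(268,538,.06)+t1(118,555,.06))/4)
print("cup",t1(138,138,.106),t1(148,144,.066))
print("spin",t1(626,322,.078), t1(625,327,.016))
t2=lambda x,y,z:atz(P,350+x/6,180+y/6,z)
print("tamp",t2(258,187,.098),t2(214,201,.034))
print("driver tip",t2(150,135,.004))
# side
Ps=pose("side"); s=cv2.imread("pics/side0.png"); 
for n,X in[("cuprim",t1(138,138,.106)),("spin",t1(626,322,.078)),("cap",t2(258,187,.098)),("disc",[.541,.218,.088])]: print(n,proj(Ps,X))
crop(s,210,250,350,320,5,"s1.png");crop(s,260,120,360,260,4,"s2.png")
st=observe()
X=t1(143,141,.2); print("tool shift to cup +z.2",tool(st,X))
E
```

```text
rack corners [array([0.65286596, 0.26495722, 0.06      ]), array([0.65996157, 0.19490769, 0.06      ]), array([0.42676859, 0.1687403 , 0.06      ]), array([0.41900417, 0.23992144, 0.06      ])]
len 0.23492654839723992 ang 6.256346404407186
rack c [0.53965007 0.21713166 0.06      ]
cup [0.6121788  0.22316395 0.106     ] [0.61487398 0.22694555 0.066     ]
spin [ 0.52801842 -0.00163376  0.078     ] [ 0.5287262  -0.00215435  0.016     ]
tamp [ 0.55669637 -0.26227932  0.098     ] [ 0.55625532 -0.26226365  0.034     ]
driver tip [ 0.58666608 -0.24385799  0.004     ]
cuprim [246.77539678 264.70133914]
spin [295.25698203 210.70304292]
cap [291.10121783 148.8287777 ]
disc [282.27692311 271.86796895]
tool shift to cup +z.2 [ 0.62446782 -0.46260371  0.03893504]
```

View pics/s1.png

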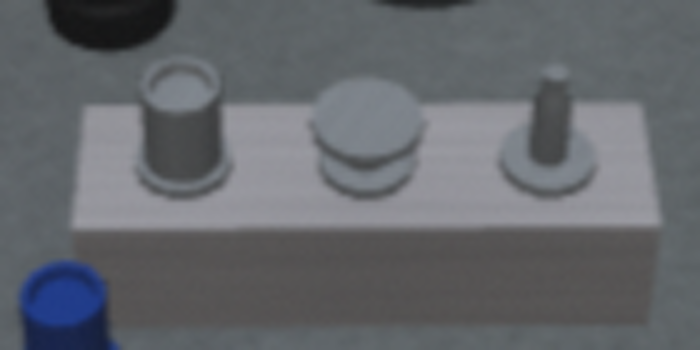

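View pics/s2.png

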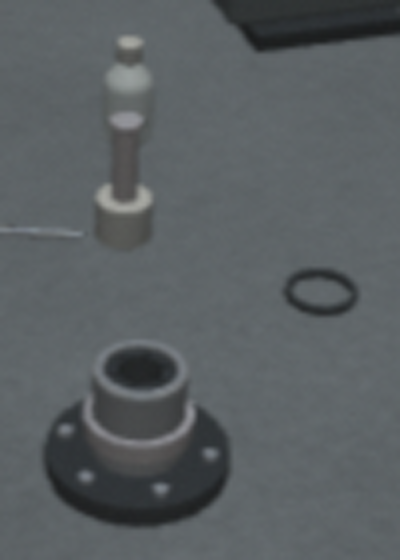

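Emit:
carry_out(commands=[{"tx": 0.624, "ty": -0.463, "tz": 0.039, "rz": 20.3, "claw": 0.06}, {"tx": 0.624, "ty": -0.463, "tz": 0.039, "rz": 20.3, "claw": 0.06}, {"tx": 0.624, "ty": -0.463, "tz": 0.039, "rz": 20.3, "claw": 0.06}, {"tx": 0.624, "ty": -0.463, "tz": 0.039, "rz": 20.3, "claw": 0.06}, {"tx": 0.624, "ty": -0.463, "tz": 0.039, "rz": 20.3, "claw": 0.06}, {"tx": 0.624, "ty": -0.463, "tz": 0.039, "rz": 20.3, "claw": 0.06}, {"tx": 0.624, "ty": -0.463, "tz": 0.039, "rz": 20.3, "claw": 0.06}, {"tx": 0.624, "ty": -0.463, "tz": 0.039, "rz": 20.3, "claw": 0.06}, {"tx": 0.624, "ty": -0.463, "tz": 0.039, "rz": 20.3, "claw": 0.06}, {"tx": 0.624, "ty": -0.463, "tz": 0.039, "rz": 20.3, "claw": 0.06}, {"tx": 0.624, "ty": -0.463, "tz": 0.039, "rz": 20.3, "claw": 0.06}, {"tx": 0.624, "ty": -0.463, "tz": 0.039, "rz": 20.3, "claw": 0.06}, {"tx": 0.624, "ty": -0.463, "tz": 0.039, "rz": 20.3, "claw": 0.06}, {"tx": 0.624, "ty": -0.463, "tz": 0.039, "rz": 20.3, "claw": 0.06}, {"tx": 0.624, "ty": -0.463, "tz": 0.039, "rz": 20.3, "claw": 0.06}, {"tx": 0.624, "ty": -0.463, "tz": 0.039, "rz": 20.3, "claw": 0.06}, {"tx": 0.624, "ty": -0.463, "tz": 0.039, "rz": 20.3, "claw": 0.06}, {"tx": 0.624, "ty": -0.463, "tz": 0.039, "rz": 20.3, "claw": 0.06}, {"tx": 0.624, "ty": -0.463, "tz": 0.039, "rz": 20.3, "claw": 0.06}, {"tx": 0.624, "ty": -0.463, "tz": 0.039, "rz": 20.3, "claw": 0.06}])

```text
invalid input at $.commands[0]: expected keys rx, ry, rz, tx, ty, tz, claw
```

```bash
python3 - <<'E'
from h import *
st=observe(); im=camera("wrist"); cv2.imwrite("pics/w1.png",im)
P=pose("wrist",st); o=im.copy()
for C,r in [((.6142,.2253,.106),.016),((.6142,.2253,.066),.02),((.5281,-.0018,.078),.029)]:
    cv2.polylines(o,[np.int32(circ(P,C,r))],1,(0,0,255),1)
cv2.imwrite("pics/w1o.png",o)
print(st)
E
```

```text
{'t': 0.15, 'joint_pos': array([-1.32332358e+00,  3.81056526e-01,  1.29800773e+00, -8.21279253e-06,
        1.46362378e+00, -2.15308932e-01]), 'qd': array([-0.00124402, -0.00253389, -0.00229606,  0.00251269, -0.00063732,
       -0.00116926]), 'joint_efforts': array([ 1.29537522e-03, -4.38082123e+01, -2.24616337e+01,  7.13244081e-02,
        3.43382719e-02, -6.87125475e-05]), 'tcp_pos': array([ 0.24548105, -0.49194614,  0.23829802]), 'eef_rot': array([ 9.73348127e-01,  2.29331909e-01, -1.28896029e-05, -5.47554584e-04]), 'wrist_force': array([-0.22436298, -0.08695149,  0.11479478]), 'moment': array([0.05721268, 0.01919076, 0.00283436]), 'opening': 1.000072701999038}
```

View pics/w1o.png

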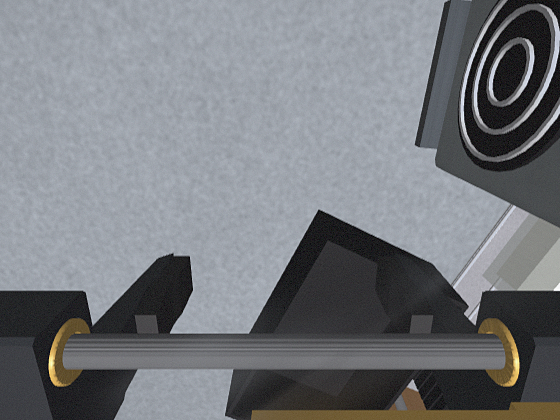

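The picture shows the start view again: the move was refused because every row needs all seven keys. I'll resend it with complete rows.

Emit:
carry_out(commands=[{"rx": 0, "ry": 0, "rz": 20.3, "tx": 0.624, "ty": -0.463, "tz": 0.039, "claw": 0.06}, {"rx": 0, "ry": 0, "rz": 20.3, "tx": 0.624, "ty": -0.463, "tz": 0.039, "claw": 0.06}, {"rx": 0, "ry": 0, "rz": 20.3, "tx": 0.624, "ty": -0.463, "tz": 0.039, "claw": 0.06}, {"rx": 0, "ry": 0, "rz": 20.3, "tx": 0.624, "ty": -0.463, "tz": 0.039, "claw": 0.06}, {"rx": 0, "ry": 0, "rz": 20.3, "tx": 0.624, "ty": -0.463, "tz": 0.039, "claw": 0.06}, {"rx": 0, "ry": 0, "rz": 20.3, "tx": 0.624, "ty": -0.463, "tz": 0.039, "claw": 0.06}, {"rx": 0, "ry": 0, "rz": 20.3, "tx": 0.624, "ty": -0.463, "tz": 0.039, "claw": 0.06}, {"rx": 0, "ry": 0, "rz": 20.3, "tx": 0.624, "ty": -0.463, "tz": 0.039, "claw": 0.06}, {"rx": 0, "ry": 0, "rz": 20.3, "tx": 0.624, "ty": -0.463, "tz": 0.039, "claw": 0.06}, {"rx": 0, "ry": 0, "rz": 20.3, "tx": 0.624, "ty": -0.463, "tz": 0.039, "claw": 0.06}, {"rx": 0, "ry": 0, "rz": 20.3, "tx": 0.624, "ty": -0.463, "tz": 0.039, "claw": 0.06}, {"rx": 0, "ry": 0, "rz": 20.3, "tx": 0.624, "ty": -0.463, "tz": 0.039, "claw": 0.06}, {"rx": 0, "ry": 0, "rz": 20.3, "tx": 0.624, "ty": -0.463, "tz": 0.039, "claw": 0.06}, {"rx": 0, "ry": 0, "rz": 20.3, "tx": 0.624, "ty": -0.463, "tz": 0.039, "claw": 0.06}, {"rx": 0, "ry": 0, "rz": 20.3, "tx": 0.624, "ty": -0.463, "tz": 0.039, "claw": 0.06}, {"rx": 0, "ry": 0, "rz": 20.3, "tx": 0.624, "ty": -0.463, "tz": 0.039, "claw": 0.06}, {"rx": 0, "ry": 0, "rz": 20.3, "tx": 0.624, "ty": -0.463, "tz": 0.039, "claw": 0.06}, {"rx": 0, "ry": 0, "rz": 20.3, "tx": 0.624, "ty": -0.463, "tz": 0.039, "claw": 0.06}, {"rx": 0, "ry": 0, "rz": 20.3, "tx": 0.624, "ty": -0.463, "tz": 0.039, "claw": 0.06}, {"rx": 0, "ry": 0, "rz": 20.3, "tx": 0.624, "ty": -0.463, "tz": 0.039, "claw": 0.06}])

```text
t: 2.2
tcp_pos: [0.597, 0.1998, 0.2003]
eef_rot: [0.999, 0.053, 0.0, -0.0]
wrist_force: [-0.1, 0.1, 0.1]
opening: 0.685
```

```bash
python3 - <<'E'
from h import *
st=observe(); im=camera("wrist"); cv2.imwrite("pics/w2.png",im)
P=pose("wrist",st); o=im.copy()
for C,r in [((.6142,.2253,.106),.016),((.6142,.2253,.066),.02)]:
    cv2.polylines(o,[np.int32(circ(P,C,r))],1,(0,0,255),1)
cv2.imwrite("pics/w2o.png",o)
print(st); print(tool(st,(.6142,.2253,.09)))
E
```

```text
{'t': 2.2, 'joint_pos': array([1.34910593e-01, 5.48159636e-01, 1.12451475e+00, 7.25972345e-04,
       1.46872963e+00, 1.59859340e+00]), 'qd': array([ 8.40103050e-04,  9.36224985e-04, -3.10873779e-03,  9.09145186e-04,
       -2.12427805e-05,  2.32213277e-03]), 'joint_efforts': array([ 3.09465788e-01, -5.22089267e+01, -2.25764304e+01,  2.17088830e-02,
       -7.95278046e-02, -4.86430959e-03]), 'tcp_pos': array([0.59699727, 0.19979321, 0.2002899 ]), 'eef_rot': array([ 9.98568087e-01,  5.34942613e-02,  6.46610920e-05, -3.67570898e-04]), 'wrist_force': array([-0.1141976 ,  0.10902538,  0.14163303]), 'moment': array([ 0.00714881,  0.02998709, -0.02517016]), 'opening': 0.685257494769455}
[ 0.01981072 -0.02344274  0.11031031]
```

View pics/w2o.png

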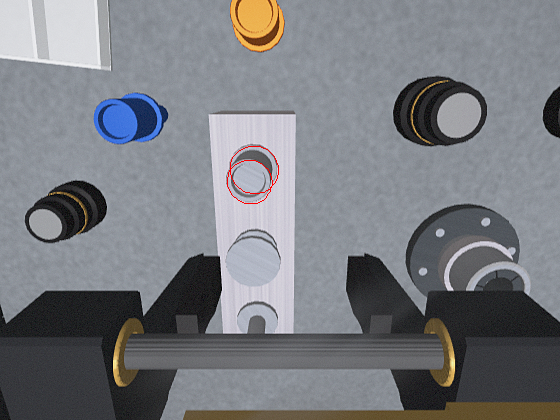

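```bash
python3 - <<'E'
from h import *
crop(cv2.imread("pics/w2o.png"),200,100,300,220,5,"w2c.png");crop(cv2.imread("pics/w2.png"),200,100,300,220,5,"w2d.png")
E
```

```text
(no output)
```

View pics/w2c.png

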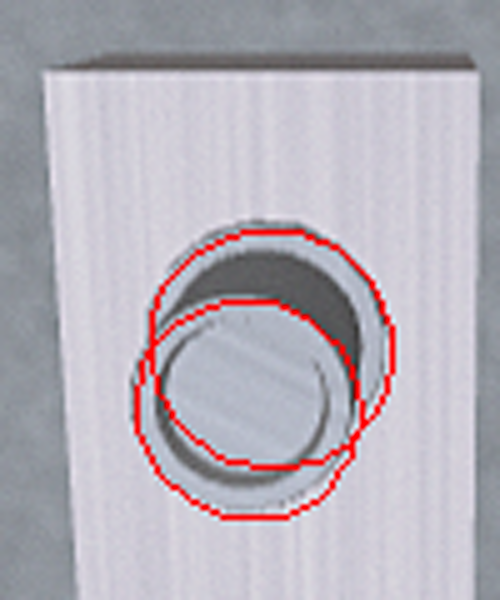

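View pics/w2d.png

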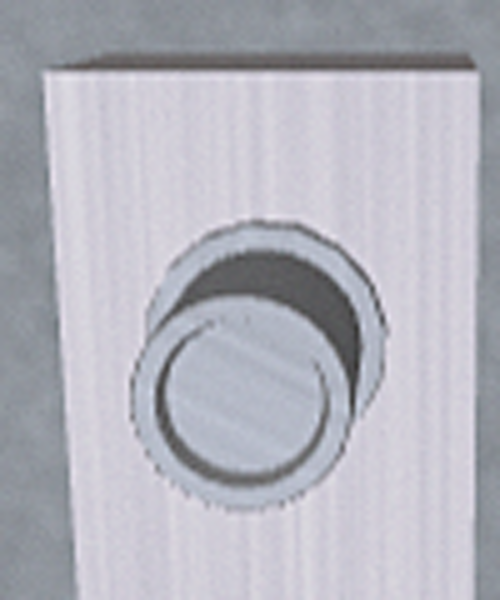

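```bash
python3 - <<'E'
from h import *
st=observe(); P=pose("wrist",st)
a=atz(P,200+242.5/5,100+402/5,.106);b=atz(P,200+267/5,100+338/5,.066);print(a,b,(a+b)/2)
C=(a+b)/2;C[2]=.088-.0187;print(tool(st,C))
E
```

```text
[0.61569498 0.22650396 0.106     ] [0.61647239 0.2264057  0.066     ] [0.61608369 0.22645483 0.086     ]
[ 0.02174239 -0.02426818  0.13104409]
```

The cup rim sits at crop (243,402) and the collar at (267,338). Both put the axis at about (0.616, 0.226), which agrees with the rack hole. Next I descend and grip.

Emit:
carry_out(commands=[{"rx": 0, "ry": 0, "rz": 0, "tx": 0.022, "ty": -0.024, "tz": 0.03, "claw": 0.06}, {"rx": 0, "ry": 0, "rz": 0, "tx": 0.022, "ty": -0.024, "tz": 0.05, "claw": 0.06}, {"rx": 0, "ry": 0, "rz": 0, "tx": 0.022, "ty": -0.024, "tz": 0.08, "claw": 0.06}, {"rx": 0, "ry": 0, "rz": 0, "tx": 0.022, "ty": -0.024, "tz": 0.105, "claw": 0.06}, {"rx": 0, "ry": 0, "rz": 0, "tx": 0.022, "ty": -0.024, "tz": 0.12, "claw": 0.06}, {"rx": 0, "ry": 0, "rz": 0, "tx": 0.022, "ty": -0.024, "tz": 0.128, "claw": 0.06}, {"rx": 0, "ry": 0, "rz": 0, "tx": 0.022, "ty": -0.024, "tz": 0.128, "claw": 0.06}, {"rx": 0, "ry": 0, "rz": 0, "tx": 0.022, "ty": -0.024, "tz": 0.128, "claw": 0.04}, {"rx": 0, "ry": 0, "rz": 0, "tx": 0.022, "ty": -0.024, "tz": 0.128, "claw": 0.034}, {"rx": 0, "ry": 0, "rz": 0, "tx": 0.022, "ty": -0.024, "tz": 0.128, "claw": 0.028}, {"rx": 0, "ry": 0, "rz": 0, "tx": 0.022, "ty": -0.024, "tz": 0.128, "claw": 0.025}, {"rx": 0, "ry": 0, "rz": 0, "tx": 0.022, "ty": -0.024, "tz": 0.128, "claw": 0.025}, {"rx": 0, "ry": 0, "rz": 0, "tx": 0.022, "ty": -0.024, "tz": 0.128, "claw": 0.025}, {"rx": 0, "ry": 0, "rz": 0, "tx": 0.022, "ty": -0.024, "tz": 0.128, "claw": 0.025}], force=35)

```text
t: 3.65
tcp_pos: [0.6166, 0.2264, 0.073]
eef_rot: [0.999, 0.054, 0.001, -0.001]
wrist_force: [0.0, 0.1, 5.4]
opening: 0.351
```

```bash
python3 - <<'E'
from h import *
st=observe(); print(st["t"],st["tcp_pos"],st["eef_rot"],st["wrist_force"],st["opening"]*.0881)
E
```

```text
3.65 [0.6166074  0.22636338 0.0729804 ] [ 9.98564306e-01  5.35595776e-02  6.44147897e-04 -5.33052358e-04] [0.00859181 0.13775958 5.36271678] 0.03095018129044526
```

Emit:
carry_out(commands=[{"rx": 0, "ry": 0, "rz": 0, "tx": 0, "ty": 0, "tz": -0.005, "claw": 0.025}, {"rx": 0, "ry": 0, "rz": 0, "tx": 0, "ty": 0, "tz": -0.015, "claw": 0.025}, {"rx": 0, "ry": 0, "rz": 0, "tx": 0, "ty": 0, "tz": -0.03, "claw": 0.025}, {"rx": 0, "ry": 0, "rz": 0, "tx": 0, "ty": 0, "tz": -0.05, "claw": 0.025}, {"rx": 0, "ry": 0, "rz": 0, "tx": 0, "ty": 0, "tz": -0.07, "claw": 0.025}, {"rx": 0, "ry": 0, "rz": 0, "tx": 0, "ty": 0, "tz": -0.09, "claw": 0.025}, {"rx": 0, "ry": 0, "rz": 0, "tx": 0, "ty": 0, "tz": -0.11, "claw": 0.025}, {"rx": 0, "ry": 0, "rz": 0, "tx": 0, "ty": 0, "tz": -0.11, "claw": 0.025}, {"rx": 0, "ry": 0, "rz": 0, "tx": 0, "ty": 0, "tz": -0.11, "claw": 0.025}])

```text
t: 4.55
tcp_pos: [0.6162, 0.2262, 0.1826]
eef_rot: [0.999, 0.054, 0.0, -0.0]
wrist_force: [-0.3, 1.1, -2.2]
opening: 0.35
```

```bash
python3 - <<'E'
from h import *
st=observe(); print(st["t"],st["tcp_pos"],st["eef_rot"],st["wrist_force"],st["moment"],st["opening"]*.0881)
im=camera("wrist");cv2.imwrite("pics/w3.png",im)
s=camera("side");crop(s,180,160,380,310,4,"s3.png")
print(tool(st,(.5283,-.0018,.183)))
E
```

```text
4.55 [0.61622358 0.22615575 0.18258042] [ 9.98565491e-01  5.35404084e-02  4.02836729e-04 -4.71679869e-04] [-0.26330338  1.07512533 -2.22435762] [ 0.03105124  0.08757155 -0.00878658] 0.03087195810895974
[-0.1117937   0.21724691 -0.00071044]
```

View pics/w3.png

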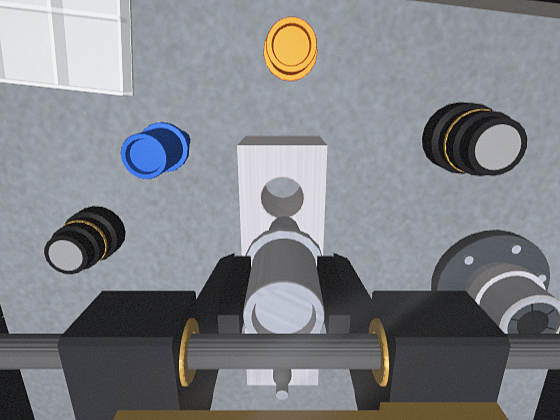

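View pics/s3.png

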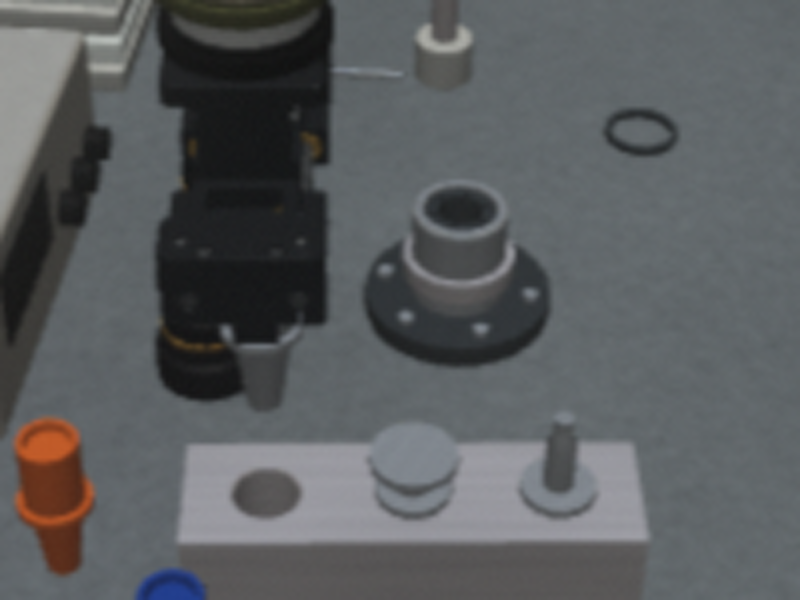

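```bash
python3 - <<'E'
from h import *
im=cv2.imread("pics/w3.png"); st=observe(); P=pose("wrist",st)
M=R.from_quat(st["eef_rot"]).as_matrix()
o=cv2.resize(im,None,fx=4,fy=4,interpolation=cv2.INTER_CUBIC)
def c(z,r,dx=0,dy=0):
    pts=[proj(P,st["tcp_pos"]+M@np.array([dx+r*np.cos(a),dy+r*np.sin(a),z])) for a in np.linspace(0,6.2832,60)]
    cv2.polylines(o,[np.int32((np.array(pts)+.5)*4)],1,(0,0,255),1)
c(-.033,.016);c(.007+.0,.02);c(.059,.009); c(.0132,.01475)
cv2.imwrite("pics/w3o.png",o[780:1380,800:1500])
E
```

```text
(no output)
```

View pics/w3o.png

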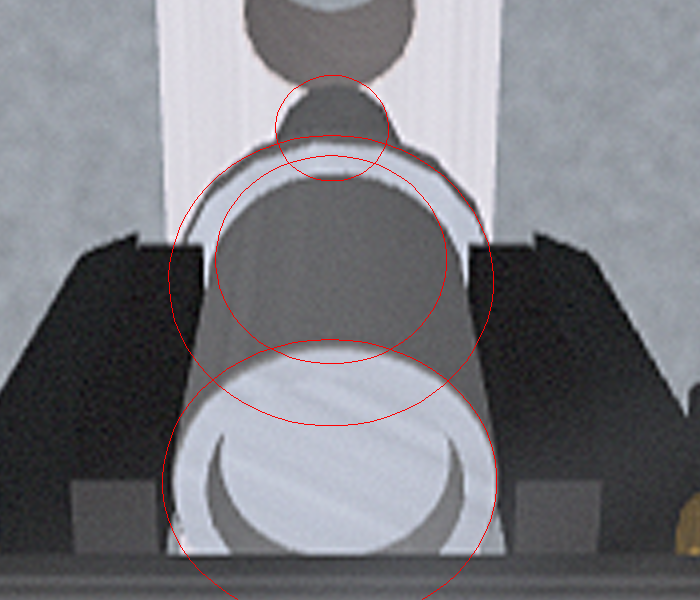

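Emit:
carry_out(commands=[{"rx": 0, "ry": 0, "rz": 0, "tx": -0.03, "ty": 0.038, "tz": 0, "claw": 0.025}, {"rx": 0, "ry": 0, "rz": 0, "tx": -0.06, "ty": 0.077, "tz": 0, "claw": 0.025}, {"rx": 0, "ry": 0, "rz": 0, "tx": -0.09, "ty": 0.115, "tz": 0, "claw": 0.025}, {"rx": 0, "ry": 0, "rz": 0, "tx": -0.12, "ty": 0.153, "tz": 0, "claw": 0.025}, {"rx": 0, "ry": 0, "rz": 0, "tx": -0.14, "ty": 0.179, "tz": 0, "claw": 0.025}, {"rx": 0, "ry": 0, "rz": 0, "tx": -0.16, "ty": 0.204, "tz": 0, "claw": 0.025}, {"rx": 0, "ry": 0, "rz": 0, "tx": -0.17, "ty": 0.217, "tz": 0, "claw": 0.025}, {"rx": 0, "ry": 0, "rz": 0, "tx": -0.17, "ty": 0.217, "tz": 0, "claw": 0.025}, {"rx": 0, "ry": 0, "rz": 0, "tx": -0.17, "ty": 0.217, "tz": 0, "claw": 0.025}, {"rx": 0, "ry": 0, "rz": 0, "tx": -0.17, "ty": 0.217, "tz": 0, "claw": 0.025}])

```text
t: 5.65
tcp_pos: [0.4704, -0.0071, 0.1813]
eef_rot: [0.999, 0.054, -0.001, -0.001]
wrist_force: [-0.5, 0.4, -2.5]
opening: 0.352
```

```bash
python3 - <<'E'
from h import *
st=observe(); print(st["t"],st["tcp_pos"],st["eef_rot"],st["wrist_force"],st["moment"],st["opening"]*.0881)
P=pose("wrist",st);im=camera("wrist");cv2.imwrite("pics/w4.png",im)
s=4;o=cv2.resize(im,None,fx=s,fy=s,interpolation=cv2.INTER_CUBIC)
for r in (.029,.0225): cv2.polylines(o,[np.int32((circ(P,(.5283,-.0018,.078),r)+.5)*s)],1,(0,0,255),1)
c=proj(P,(.5283,-.0018,.078));print(c)
x,y=int(c[0]*s)-350,int(c[1]*s)-300;y=max(y,0);x=max(x,0);print(x,y)
cv2.imwrite("pics/w4o.png",o[y:y+600,x:x+700])
E
```

```text
5.65 [ 0.47043272 -0.00712474  0.18128703] [ 9.98543694e-01  5.39404953e-02 -8.03792644e-04 -5.17584169e-04] [-0.51743462  0.42778889 -2.4526196 ] [0.01319919 0.006692   0.04994651] 0.031044948781620355
[284.23879839 126.42563468]
786 205
```

View pics/w4o.png

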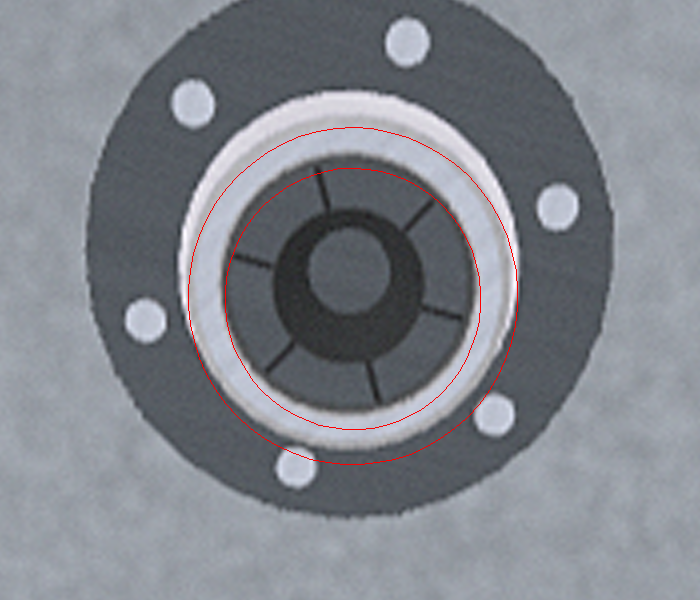

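```bash
python3 - <<'E'
from h import *
st=observe(); P=pose("wrist",st)
m=atz(P,(786+349)/4-.5,(205+283.5)/4-.5,.078);print(m, tool(st,m))
E
```

```text
[ 0.53149443 -0.00070319  0.078     ] [0.06155741 0.00035534 0.10320068]
```

Emit:
carry_out(commands=[{"rx": 0, "ry": 0, "rz": 0, "tx": 0.02, "ty": 0, "tz": 0, "claw": 0.025}, {"rx": 0, "ry": 0, "rz": 0, "tx": 0.04, "ty": 0, "tz": 0, "claw": 0.025}, {"rx": 0, "ry": 0, "rz": 0, "tx": 0.055, "ty": 0, "tz": 0.01, "claw": 0.025}, {"rx": 0, "ry": 0, "rz": 0, "tx": 0.062, "ty": 0, "tz": 0.02, "claw": 0.025}, {"rx": 0, "ry": 0, "rz": 0, "tx": 0.062, "ty": 0, "tz": 0.034, "claw": 0.025}, {"rx": 0, "ry": 0, "rz": 0, "tx": 0.062, "ty": 0, "tz": 0.034, "claw": 0.025}, {"rx": 0, "ry": 0, "rz": 0, "tx": 0.062, "ty": 0, "tz": 0.034, "claw": 0.025}, {"rx": 0, "ry": 0, "rz": 0, "tx": 0.062, "ty": 0, "tz": 0.034, "claw": 0.025}])

```text
t: 6.5
tcp_pos: [0.5321, -0.0003, 0.1478]
eef_rot: [0.999, 0.054, -0.0, -0.0]
wrist_force: [0.8, -0.1, -1.8]
opening: 0.356
```

```bash
python3 - <<'E'
from h import *
st=observe(); print(st["t"],st["tcp_pos"],st["eef_rot"],st["wrist_force"],st["moment"],st["opening"]*.0881)
P=pose("wrist",st);im=camera("wrist");cv2.imwrite("pics/w5.png",im)
crop(im,200,130,360,340,2.8,"w5c.png")
crop(camera("side"),230,150,350,250,6,"s5.png")
E
```

```text
6.5 [ 5.32106699e-01 -2.69725194e-04  1.47795092e-01] [ 9.98530786e-01  5.41847240e-02 -3.88547472e-04 -3.65112138e-04] [ 0.75078334 -0.14940485 -1.83589828] [ 0.01499421  0.02133059 -0.00820307] 0.031374298825057746
```

View pics/w5c.png

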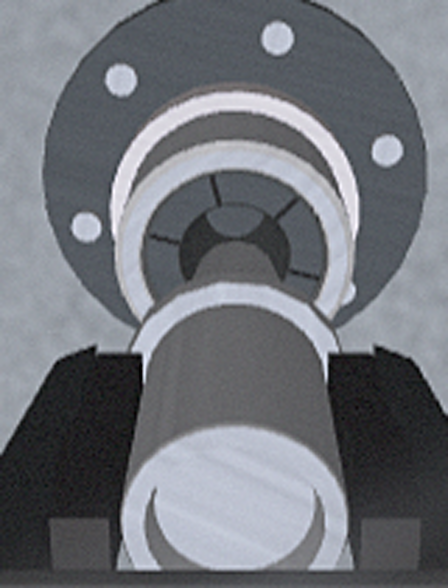

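View pics/s5.png

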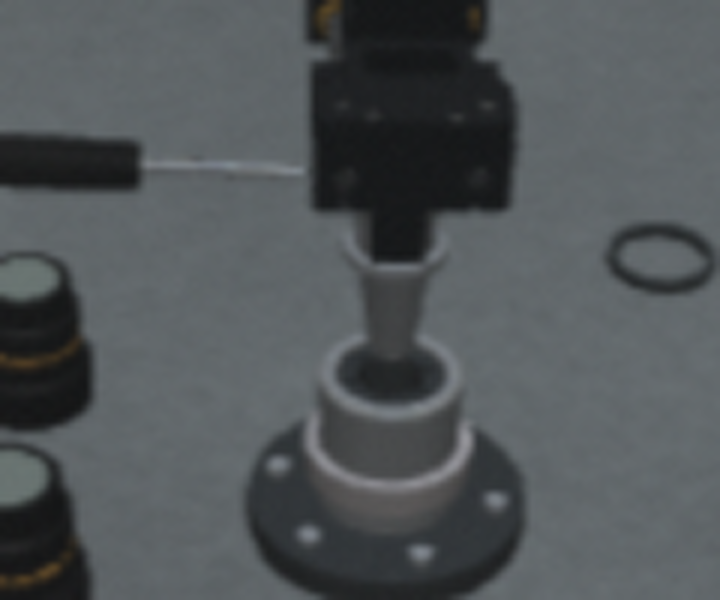

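Both views show the shank over the middle of the mouth: side crop x is about 390 against 391, and wrist crop x about 237 against 236. I'm lowering it.

Emit:
carry_out(commands=[{"rx": 0, "ry": 0, "rz": 0, "tx": 0, "ty": 0, "tz": 0.005, "claw": 0.025}, {"rx": 0, "ry": 0, "rz": 0, "tx": 0, "ty": 0, "tz": 0.01, "claw": 0.025}, {"rx": 0, "ry": 0, "rz": 0, "tx": 0, "ty": 0, "tz": 0.015, "claw": 0.025}, {"rx": 0, "ry": 0, "rz": 0, "tx": 0, "ty": 0, "tz": 0.02, "claw": 0.025}, {"rx": 0, "ry": 0, "rz": 0, "tx": 0, "ty": 0, "tz": 0.025, "claw": 0.025}, {"rx": 0, "ry": 0, "rz": 0, "tx": 0, "ty": 0, "tz": 0.03, "claw": 0.025}, {"rx": 0, "ry": 0, "rz": 0, "tx": 0, "ty": 0, "tz": 0.034, "claw": 0.025}, {"rx": 0, "ry": 0, "rz": 0, "tx": 0, "ty": 0, "tz": 0.036, "claw": 0.025}, {"rx": 0, "ry": 0, "rz": 0, "tx": 0, "ty": 0, "tz": 0.036, "claw": 0.025}])

```text
t: 7.5
tcp_pos: [0.532, -0.0003, 0.1116]
eef_rot: [0.999, 0.054, -0.0, -0.0]
wrist_force: [0.1, 0.8, -1.5]
opening: 0.351
```

```bash
cat > s.py <<'E'
from h import *
st=observe(); print(st["t"],st["tcp_pos"].round(5),R.from_quat(st["eef_rot"]).as_matrix()[:,2].round(4),st["wrist_force"].round(2),st["moment"].round(3),round(st["opening"]*.0881,5))
E
python3 s.py
```

```text
7.5 [ 5.3202e-01 -3.2000e-04  1.1159e-01] [-1.e-03  7.e-04 -1.e+00] [ 0.05  0.76 -1.51] [-0.027  0.034 -0.005] 0.03088
```

Emit:
carry_out(commands=[{"rx": 0, "ry": 0, "rz": 0, "tx": 0, "ty": 0, "tz": 0.0015, "claw": 0.025}, {"rx": 0, "ry": 0, "rz": 0, "tx": 0, "ty": 0, "tz": 0.003, "claw": 0.025}, {"rx": 0, "ry": 0, "rz": 0, "tx": 0, "ty": 0, "tz": 0.0045, "claw": 0.025}, {"rx": 0, "ry": 0, "rz": 0, "tx": 0, "ty": 0, "tz": 0.006, "claw": 0.025}])

```text
t: 7.9
tcp_pos: [0.5321, -0.0003, 0.1055]
eef_rot: [0.999, 0.054, -0.0, -0.0]
wrist_force: [1.9, -0.4, -2.2]
opening: 0.352
```

```bash
python3 s.py
```

```text
7.9 [ 5.3205e-01 -3.4000e-04  1.0552e-01] [-9.e-04  7.e-04 -1.e+00] [ 1.88 -0.37 -2.16] [ 0.053  0.028 -0.   ] 0.03103
```

Emit:
carry_out(commands=[{"rx": 0, "ry": 0, "rz": 0, "tx": 0, "ty": 0, "tz": 0.001, "claw": 0.025}, {"rx": 0, "ry": 0, "rz": 0, "tx": 0, "ty": 0, "tz": 0.002, "claw": 0.025}, {"rx": 0, "ry": 0, "rz": 0, "tx": 0, "ty": 0, "tz": 0.002, "claw": 0.025}])

```text
t: 8.2
tcp_pos: [0.532, -0.0003, 0.1034]
eef_rot: [0.999, 0.054, -0.001, -0.0]
wrist_force: [0.2, 0.7, -2.2]
opening: 0.357
```

```bash
python3 s.py
```

```text
8.2 [ 5.3196e-01 -2.8000e-04  1.0337e-01] [-1.2e-03  9.0e-04 -1.0e+00] [ 0.24  0.68 -2.25] [ 0.102  0.051 -0.013] 0.03142
```

Emit:
carry_out(commands=[{"rx": 0, "ry": 0, "rz": 0, "tx": 0, "ty": 0, "tz": 0.001, "claw": 0.025}, {"rx": 0, "ry": 0, "rz": 0, "tx": 0, "ty": 0, "tz": 0.002, "claw": 0.025}, {"rx": 0, "ry": 0, "rz": 0, "tx": 0, "ty": 0, "tz": 0.002, "claw": 0.025}])

```text
t: 8.5
tcp_pos: [0.5319, -0.0001, 0.1016]
eef_rot: [0.999, 0.054, -0.001, -0.001]
wrist_force: [-1.2, 0.5, 3.0]
opening: 0.351
```

```bash
python3 s.py
```

```text
8.5 [ 5.3185e-01 -1.5000e-04  1.0157e-01] [-0.0012  0.001  -1.    ] [-1.17  0.53  3.02] [ 0.329  0.316 -0.001] 0.03094
```

Emit:
carry_out(commands=[{"rx": 0, "ry": 0, "rz": 0, "tx": 0, "ty": 0, "tz": 0.0005, "claw": 0.025}, {"rx": 0, "ry": 0, "rz": 0, "tx": 0, "ty": 0, "tz": 0.001, "claw": 0.025}, {"rx": 0, "ry": 0, "rz": 0, "tx": 0, "ty": 0, "tz": 0.001, "claw": 0.025}])

```text
t: 8.8
tcp_pos: [0.532, -0.0002, 0.1015]
eef_rot: [0.999, 0.054, -0.0, -0.0]
wrist_force: [-4.3, 0.9, 9.3]
opening: 0.355
```

```bash
python3 s.py; python3 - <<'E'
from h import *
im=camera("wrist");cv2.imwrite("pics/w6.png",im);crop(im,200,130,360,340,2.8,"w6c.png")
crop(camera("side"),230,150,350,250,6,"s6.png")
E
```

```text
8.8 [ 5.3197e-01 -1.7000e-04  1.0147e-01] [-3.e-04  7.e-04 -1.e+00] [-4.34  0.88  9.34] [0.311 0.654 0.049] 0.03124
```

View pics/w6c.png

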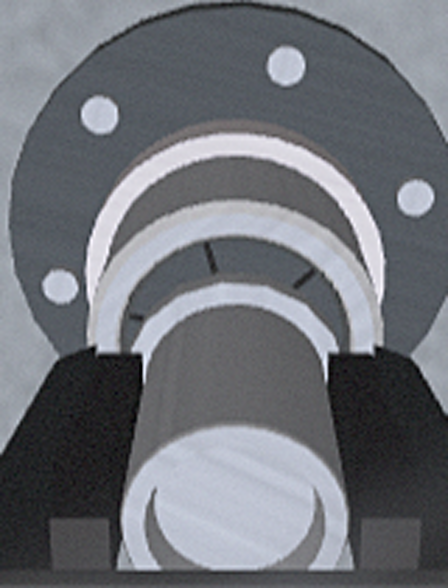

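View pics/s6.png

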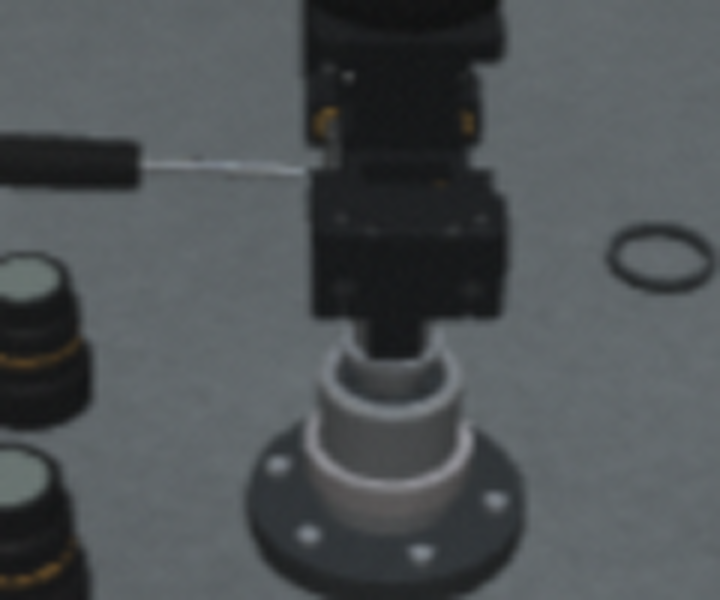

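Emit:
carry_out(commands=[{"rx": 0, "ry": 0, "rz": 0, "tx": -0.0005, "ty": 0, "tz": 0, "claw": 0.025}, {"rx": 0, "ry": 0, "rz": 0, "tx": -0.001, "ty": 0, "tz": 0, "claw": 0.025}, {"rx": 0, "ry": 0, "rz": 0, "tx": -0.001, "ty": 0, "tz": 0, "claw": 0.025}])

```text
t: 9.2
tcp_pos: [0.5315, -0.0002, 0.1016]
eef_rot: [0.999, 0.054, 0.001, -0.0]
wrist_force: [2.4, 2.6, 0.1]
opening: 0.352
```

```bash
python3 s.py
```

```text
9.2 [ 5.3153e-01 -2.0000e-04  1.0160e-01] [ 1.3e-03  9.0e-04 -1.0e+00] [2.43 2.61 0.11] [ 0.525 -0.354  0.017] 0.03103
```

Emit:
carry_out(commands=[{"rx": 0, "ry": 0, "rz": 0, "tx": 0.0002, "ty": -0.0003, "tz": 0.0005, "claw": 0.025}, {"rx": 0, "ry": 0, "rz": 0, "tx": 0.0002, "ty": -0.0003, "tz": 0.001, "claw": 0.025}, {"rx": 0, "ry": 0, "rz": 0, "tx": 0.0002, "ty": -0.0003, "tz": 0.0015, "claw": 0.025}, {"rx": 0, "ry": 0, "rz": 0, "tx": 0.0002, "ty": -0.0003, "tz": 0.0015, "claw": 0.025}])

```text
t: 9.6
tcp_pos: [0.5319, -0.0001, 0.1013]
eef_rot: [0.999, 0.054, 0.001, 0.0]
wrist_force: [-3.6, 1.1, 12.4]
opening: 0.355
```

```bash
python3 s.py
```

```text
9.6 [ 5.3188e-01 -1.2000e-04  1.0130e-01] [ 2.4e-03  1.0e-04 -1.0e+00] [-3.63  1.05 12.37] [ 0.233  0.578 -0.031] 0.03124
```

Emit:
carry_out(commands=[{"rx": 0, "ry": 0, "rz": 0, "tx": 0, "ty": 0, "tz": 0, "claw": 0.025}, {"rx": 0, "ry": 0, "rz": 0, "tx": 0, "ty": 0, "tz": 0, "claw": 0.033}, {"rx": 0, "ry": 0, "rz": 0, "tx": 0, "ty": 0, "tz": 0, "claw": 0.036}, {"rx": 0, "ry": 0, "rz": 0, "tx": 0, "ty": 0, "tz": 0, "claw": 0.042}, {"rx": 0, "ry": 0, "rz": 0, "tx": 0, "ty": 0, "tz": 0, "claw": 0.05}, {"rx": 0, "ry": 0, "rz": 0, "tx": 0, "ty": 0, "tz": 0, "claw": 0.05}])

```text
t: 10.2
tcp_pos: [0.5319, -0.0002, 0.1012]
eef_rot: [0.999, 0.054, 0.001, 0.0]
wrist_force: [0.6, -0.0, -0.1]
opening: 0.568
```

```bash
python3 s.py; python3 - <<'E'
from h import *
im=camera("wrist");cv2.imwrite("pics/w7.png",im);crop(im,200,130,360,340,2.8,"w7c.png")
E
```

```text
10.2 [ 5.3187e-01 -1.5000e-04  1.0124e-01] [ 0.0023 -0.     -1.    ] [ 0.63 -0.04 -0.1 ] [ 0.058 -0.002 -0.018] 0.05003
```

View pics/w7c.png

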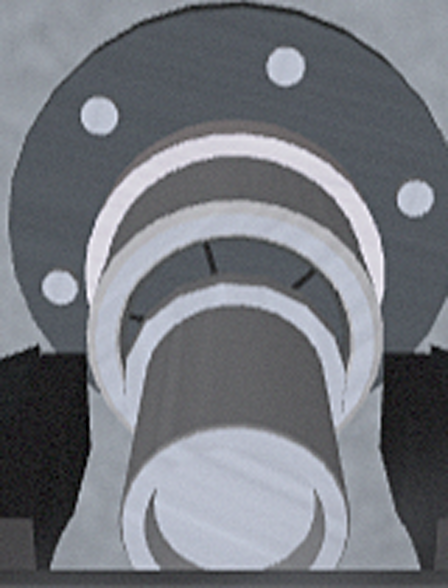

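```bash
python3 - <<'E'
from h import *
st=observe();print(tool(st,(.500,-.261,.2)))
E
```

```text
[-0.0596883   0.25589693 -0.09881129]
```

Emit:
carry_out(commands=[{"rx": 0, "ry": 0, "rz": 0, "tx": 0, "ty": 0, "tz": -0.01, "claw": 0.05}, {"rx": 0, "ry": 0, "rz": 0, "tx": 0, "ty": 0, "tz": -0.03, "claw": 0.05}, {"rx": 0, "ry": 0, "rz": 0, "tx": 0, "ty": 0, "tz": -0.06, "claw": 0.05}, {"rx": 0, "ry": 0, "rz": 0, "tx": 0, "ty": 0, "tz": -0.1, "claw": 0.05}, {"rx": 0, "ry": 0, "rz": 0, "tx": 0, "ty": 0, "tz": -0.1, "claw": 0.05}])

```text
t: 10.75
tcp_pos: [0.5335, -0.0005, 0.2068]
eef_rot: [0.999, 0.054, 0.006, 0.001]
wrist_force: [-0.1, 0.6, 0.4]
opening: 0.571
```

```bash
python3 s.py; python3 - <<'E'
from h import *
st=observe();print(tool(st,(.500,-.261,.2)))
crop(camera("side"),230,150,350,250,6,"s8.png")
P=pose("wrist",st);im=camera("wrist");cv2.imwrite("pics/w8.png",im)
s=4;o=cv2.resize(im,None,fx=s,fy=s,interpolation=cv2.INTER_CUBIC)
for r,z in ((.016,.1343),(.02,.0943),(.029,.078)): cv2.polylines(o,[np.int32((circ(P,(.5315,-.0005,z),r)+.5)*s)],1,(0,0,255),1)
c=proj(P,(.5315,-.0005,.12));x,y=int(c[0]*s)-350,int(c[1]*s)-300;y=max(y,0);print(x,y)
cv2.imwrite("pics/w8o.png",o[y:y+600,x:x+700])
E
```

```text
10.75 [ 5.3350e-01 -4.7000e-04  2.0677e-01] [ 0.0122 -0.0022 -0.9999] [-0.06  0.62  0.39] [ 0.064 -0.014  0.014] 0.05033
[-0.06162251  0.255336    0.00693539]
777 564
```

View pics/w8o.png

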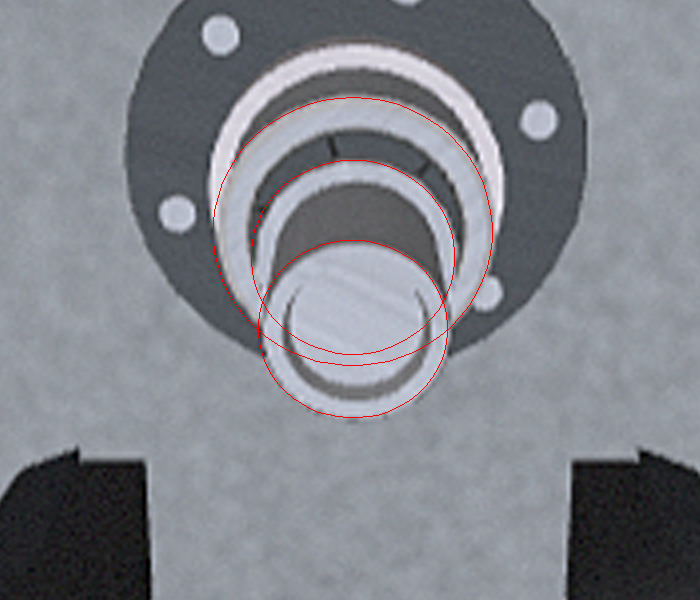

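View pics/s8.png

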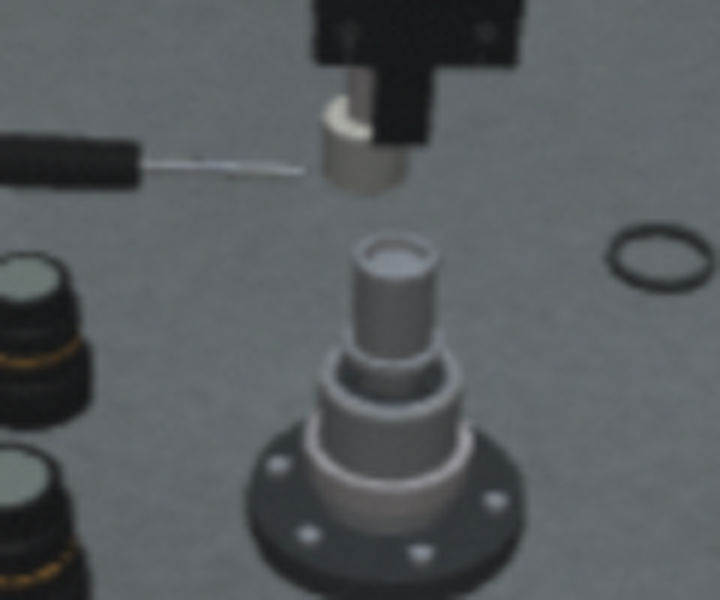

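The arbor stands upright in the nose after release. In the side crop its cup is at x≈396, in line with the flange-to-nose axis. Now the tamper.

Emit:
carry_out(commands=[{"rx": 0, "ry": 0, "rz": 0, "tx": -0.01, "ty": 0.04, "tz": 0, "claw": 0.05}, {"rx": 0, "ry": 0, "rz": 0, "tx": -0.02, "ty": 0.08, "tz": 0, "claw": 0.05}, {"rx": 0, "ry": 0, "rz": 0, "tx": -0.03, "ty": 0.12, "tz": 0, "claw": 0.05}, {"rx": 0, "ry": 0, "rz": 0, "tx": -0.04, "ty": 0.16, "tz": 0, "claw": 0.05}, {"rx": 0, "ry": 0, "rz": 0, "tx": -0.05, "ty": 0.2, "tz": 0, "claw": 0.05}, {"rx": 0, "ry": 0, "rz": 0, "tx": -0.057, "ty": 0.23, "tz": 0, "claw": 0.05}, {"rx": 0, "ry": 0, "rz": 0, "tx": -0.062, "ty": 0.25, "tz": 0, "claw": 0.05}, {"rx": 0, "ry": 0, "rz": 0, "tx": -0.062, "ty": 0.255, "tz": 0, "claw": 0.05}, {"rx": 0, "ry": 0, "rz": 0, "tx": -0.062, "ty": 0.255, "tz": 0, "claw": 0.05}, {"rx": 0, "ry": 0, "rz": 0, "tx": -0.062, "ty": 0.255, "tz": 0, "claw": 0.05}])

```text
t: 11.85
tcp_pos: [0.4977, -0.2592, 0.2017]
eef_rot: [0.999, 0.055, 0.002, -0.0]
wrist_force: [0.4, 0.0, -0.2]
opening: 0.568
```

```bash
python3 s.py; python3 - <<'E'
from h import *
st=observe()
P=pose("wrist",st);im=camera("wrist");cv2.imwrite("pics/w9.png",im)
s=4;o=cv2.resize(im,None,fx=s,fy=s,interpolation=cv2.INTER_CUBIC)
for r,z in ((.012,.098),(.021,.034)): cv2.polylines(o,[np.int32((circ(P,(.5565,-.2623,z),r)+.5)*s)],1,(0,0,255),1)
c=proj(P,(.5565,-.2623,.05));x,y=int(c[0]*s)-350,int(c[1]*s)-300;y=max(y,0);print(x,y)
cv2.imwrite("pics/w9o.png",o[y:y+600,x:x+700])
E
```

```text
11.85 [ 0.49775 -0.25918  0.20174] [ 3.5e-03  5.0e-04 -1.0e+00] [ 0.4   0.   -0.22] [ 0.008 -0.004  0.015] 0.05001
826 186
```

View pics/w9o.png

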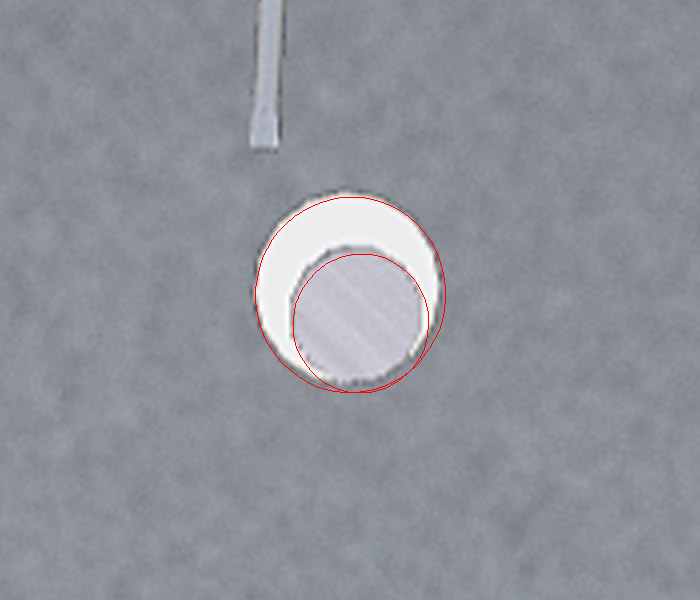

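View pics/w9.png

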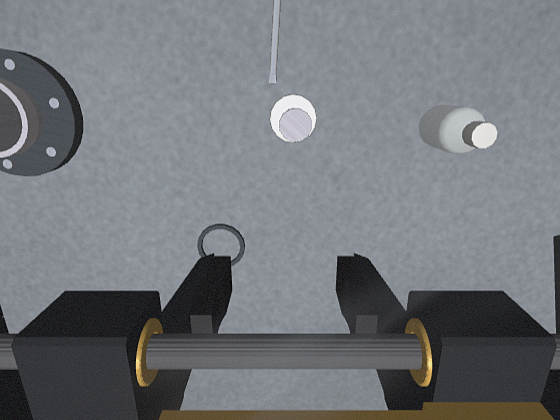

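```bash
cat >> h.py <<'E'
def level(st):
    v=R.from_quat(st["eef_rot"]).inv().apply([0,0,-1.]); return np.degrees(np.cross([0,0,1.],v))
E
python3 - <<'E'
from h import *
st=observe();P=pose("wrist",st)
a=atz(P,(826+357.5)/4-.5,(186+314)/4-.5,.098);b=atz(P,(826+348)/4-.5,(186+286)/4-.5,.034);print(a,b)
C=(a+b)/2;C[2]=.042;print(tool(st,C),level(st))
E
```

```text
[ 0.55834499 -0.26142198  0.098     ] [ 0.55890067 -0.26137388  0.034     ]
[0.05957548 0.0089064  0.16016682] [ 0.01108415 -0.21706278  0.        ]
```

Emit:
carry_out(commands=[{"rx": 0, "ry": -0.2, "rz": 0, "tx": 0.03, "ty": 0.005, "tz": 0.02, "claw": 0.05}, {"rx": 0, "ry": -0.2, "rz": 0, "tx": 0.05, "ty": 0.009, "tz": 0.04, "claw": 0.05}, {"rx": 0, "ry": -0.2, "rz": 0, "tx": 0.059, "ty": 0.009, "tz": 0.06, "claw": 0.05}, {"rx": 0, "ry": -0.2, "rz": 0, "tx": 0.059, "ty": 0.009, "tz": 0.08, "claw": 0.05}, {"rx": 0, "ry": -0.2, "rz": 0, "tx": 0.059, "ty": 0.009, "tz": 0.11, "claw": 0.05}, {"rx": 0, "ry": -0.2, "rz": 0, "tx": 0.059, "ty": 0.009, "tz": 0.135, "claw": 0.05}, {"rx": 0, "ry": -0.2, "rz": 0, "tx": 0.059, "ty": 0.009, "tz": 0.152, "claw": 0.05}, {"rx": 0, "ry": -0.2, "rz": 0, "tx": 0.059, "ty": 0.009, "tz": 0.16, "claw": 0.05}, {"rx": 0, "ry": -0.2, "rz": 0, "tx": 0.059, "ty": 0.009, "tz": 0.16, "claw": 0.05}, {"rx": 0, "ry": -0.2, "rz": 0, "tx": 0.059, "ty": 0.009, "tz": 0.16, "claw": 0.05}])

```text
t: 12.9
tcp_pos: [0.5585, -0.2613, 0.043]
eef_rot: [0.998, 0.055, 0.001, 0.0]
wrist_force: [0.5, 0.2, 1.2]
opening: 0.568
```

```bash
python3 s.py; python3 - <<'E'
from h import *
st=observe();print(level(st))
im=camera("wrist");cv2.imwrite("pics/w10.png",im)
crop(camera("side"),240,100,340,200,6,"s10.png")
E
```

```text
12.9 [ 0.55853 -0.26135  0.04305] [ 1.3e-03 -9.0e-04 -1.0e+00] [0.54 0.16 1.16] [-0.011  0.025  0.082] 0.05008
[ 0.05833252 -0.0693668   0.        ]
```

View pics/w10.png

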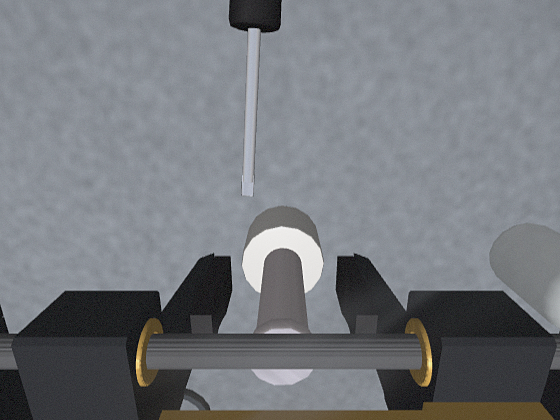

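View pics/s10.png

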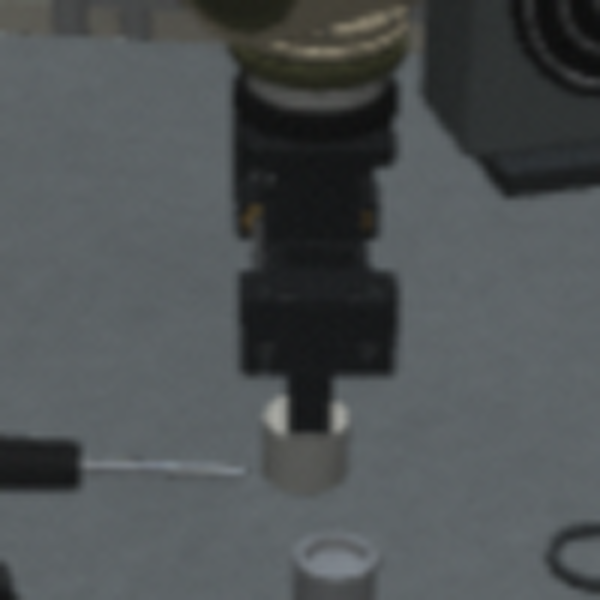

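The stem is centred between the open fingers at about (283,270) in the wrist view. Closing at 60 N.

Emit:
carry_out(commands=[{"rx": 0, "ry": 0, "rz": 0, "tx": 0, "ty": 0, "tz": 0, "claw": 0.03}, {"rx": 0, "ry": 0, "rz": 0, "tx": 0, "ty": 0, "tz": 0, "claw": 0.022}, {"rx": 0, "ry": 0, "rz": 0, "tx": 0, "ty": 0, "tz": 0, "claw": 0.018}, {"rx": 0, "ry": 0, "rz": 0, "tx": 0, "ty": 0, "tz": 0, "claw": 0.01}, {"rx": 0, "ry": 0, "rz": 0, "tx": 0, "ty": 0, "tz": 0, "claw": 0.01}, {"rx": 0, "ry": 0, "rz": 0, "tx": 0, "ty": 0, "tz": 0, "claw": 0.01}, {"rx": 0, "ry": 0, "rz": 0, "tx": 0, "ty": 0, "tz": 0, "claw": 0.01}], force=60)

```text
t: 13.7
tcp_pos: [0.5585, -0.2616, 0.0432]
eef_rot: [0.998, 0.055, 0.001, 0.001]
wrist_force: [-0.5, -0.4, -0.1]
opening: 0.203
```

```bash
python3 s.py
```

```text
13.7 [ 0.55849 -0.2616   0.04325] [ 0.0017 -0.0011 -1.    ] [-0.55 -0.42 -0.05] [ 0.104  0.062 -0.026] 0.01788
```

Emit:
carry_out(commands=[{"rx": 0, "ry": 0, "rz": 0, "tx": 0, "ty": 0, "tz": -0.01, "claw": 0.01}, {"rx": 0, "ry": 0, "rz": 0, "tx": 0, "ty": 0, "tz": -0.03, "claw": 0.01}, {"rx": 0, "ry": 0, "rz": 0, "tx": 0, "ty": 0, "tz": -0.06, "claw": 0.01}, {"rx": 0, "ry": 0, "rz": 0, "tx": 0, "ty": 0, "tz": -0.09, "claw": 0.01}, {"rx": 0, "ry": 0, "rz": 0, "tx": 0, "ty": 0, "tz": -0.12, "claw": 0.01}, {"rx": 0, "ry": 0, "rz": 0, "tx": 0, "ty": 0, "tz": -0.15, "claw": 0.01}, {"rx": 0, "ry": 0, "rz": 0, "tx": 0, "ty": 0, "tz": -0.18, "claw": 0.01}, {"rx": 0, "ry": 0, "rz": 0, "tx": 0, "ty": -0.03, "tz": -0.2, "claw": 0.01}, {"rx": 0, "ry": 0, "rz": 0, "tx": 0, "ty": -0.07, "tz": -0.2, "claw": 0.01}, {"rx": 0, "ry": 0, "rz": 0, "tx": 0.001, "ty": -0.11, "tz": -0.2, "claw": 0.01}, {"rx": 0, "ry": 0, "rz": 0, "tx": 0.001, "ty": -0.15, "tz": -0.2, "claw": 0.01}, {"rx": 0, "ry": 0, "rz": 0, "tx": 0.001, "ty": -0.19, "tz": -0.2, "claw": 0.01}, {"rx": 0, "ry": 0, "rz": 0, "tx": 0.002, "ty": -0.22, "tz": -0.2, "claw": 0.01}, {"rx": 0, "ry": 0, "rz": 0, "tx": 0.002, "ty": -0.245, "tz": -0.2, "claw": 0.01}, {"rx": 0, "ry": 0, "rz": 0, "tx": 0.002, "ty": -0.258, "tz": -0.2, "claw": 0.01}, {"rx": 0, "ry": 0, "rz": 0, "tx": 0.002, "ty": -0.263, "tz": -0.2, "claw": 0.01}, {"rx": 0, "ry": 0, "rz": 0, "tx": 0.002, "ty": -0.263, "tz": -0.2, "claw": 0.01}, {"rx": 0, "ry": 0, "rz": 0, "tx": 0.002, "ty": -0.263, "tz": -0.2, "claw": 0.01}])

```text
t: 15.5
tcp_pos: [0.5314, -0.0007, 0.2429]
eef_rot: [0.999, 0.055, 0.001, 0.001]
wrist_force: [0.7, 0.3, -2.0]
opening: 0.204
```

```bash
python3 s.py; python3 - <<'E'
from h import *
st=observe();print(level(st),tool(st,(.5315,-.0003,.2)))
im=camera("wrist");cv2.imwrite("pics/w11.png",im)
crop(camera("side"),230,130,350,250,5,"s11.png")
E
```

```text
15.5 [ 0.53144 -0.00067  0.24288] [ 0.0017 -0.0015 -1.    ] [ 0.73  0.3  -1.97] [-0.018  0.025 -0.019] 0.018
[ 0.09418273 -0.0863813   0.        ] [ 3.20988802e-05 -4.34244994e-04  4.28826542e-02]
```

View pics/w11.png

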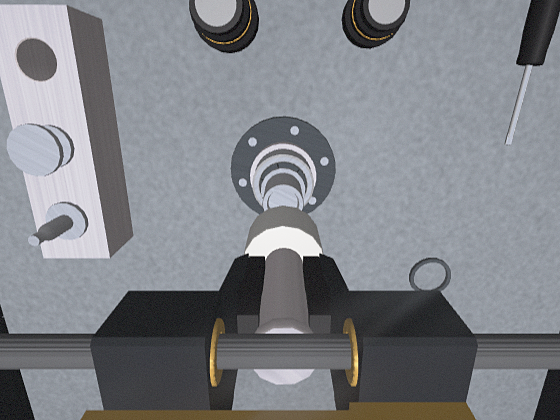

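View pics/s11.png

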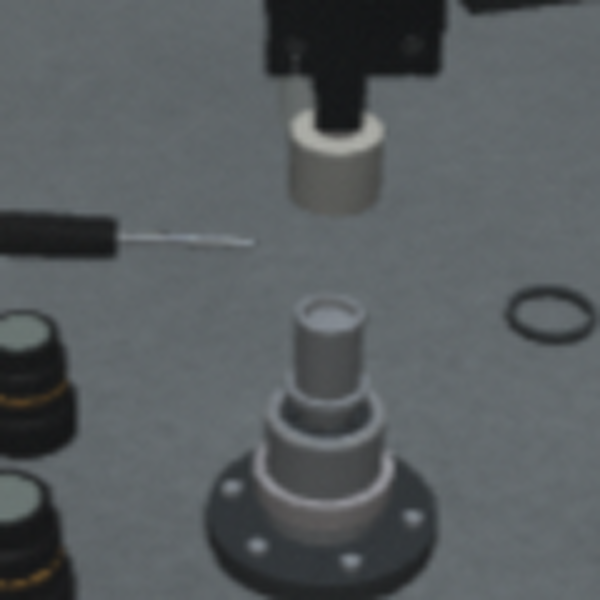

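Emit:
carry_out(commands=[{"rx": 0.09, "ry": -0.09, "rz": 0, "tx": 0, "ty": 0, "tz": 0.015, "claw": 0.01}, {"rx": 0.09, "ry": -0.09, "rz": 0, "tx": 0, "ty": 0, "tz": 0.03, "claw": 0.01}, {"rx": 0.09, "ry": -0.09, "rz": 0, "tx": 0, "ty": 0, "tz": 0.042, "claw": 0.01}, {"rx": 0.09, "ry": -0.09, "rz": 0, "tx": 0, "ty": 0, "tz": 0.05, "claw": 0.01}, {"rx": 0.09, "ry": -0.09, "rz": 0, "tx": 0, "ty": 0, "tz": 0.056, "claw": 0.01}, {"rx": 0.09, "ry": -0.09, "rz": 0, "tx": 0, "ty": 0, "tz": 0.059, "claw": 0.01}, {"rx": 0.09, "ry": -0.09, "rz": 0, "tx": 0, "ty": 0, "tz": 0.059, "claw": 0.01}, {"rx": 0.09, "ry": -0.09, "rz": 0, "tx": 0, "ty": 0, "tz": 0.059, "claw": 0.01}])

```text
t: 16.4
tcp_pos: [0.5317, -0.0009, 0.1842]
eef_rot: [0.999, 0.054, 0.0, 0.0]
wrist_force: [0.0, -0.5, -1.8]
opening: 0.198
```

```bash
python3 s.py; python3 - <<'E'
from h import *
st=observe();print(level(st))
im=camera("wrist");crop(im,180,130,380,330,3,"w12.png")
crop(camera("side"),230,130,350,250,5,"s12.png")
E
```

```text
16.4 [ 0.53174 -0.00087  0.18423] [ 6.e-04 -1.e-04 -1.e+00] [ 0.04 -0.55 -1.83] [ 0.011  0.025 -0.016] 0.01742
[ 0.01189911 -0.03413813  0.        ]
```

View pics/w12.png

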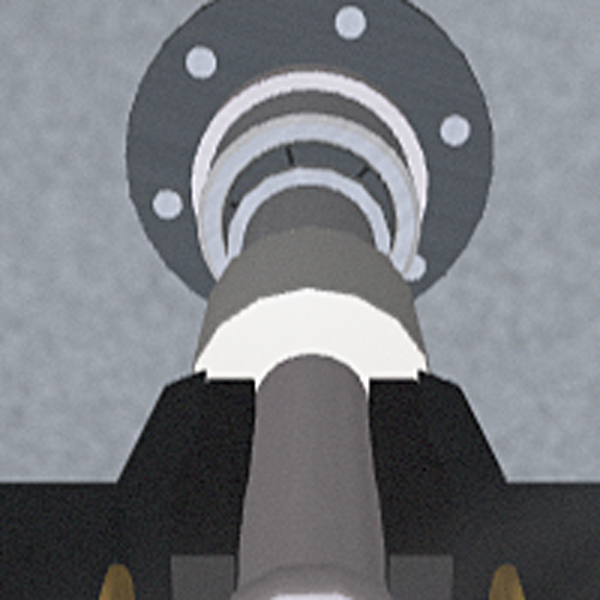

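View pics/s12.png

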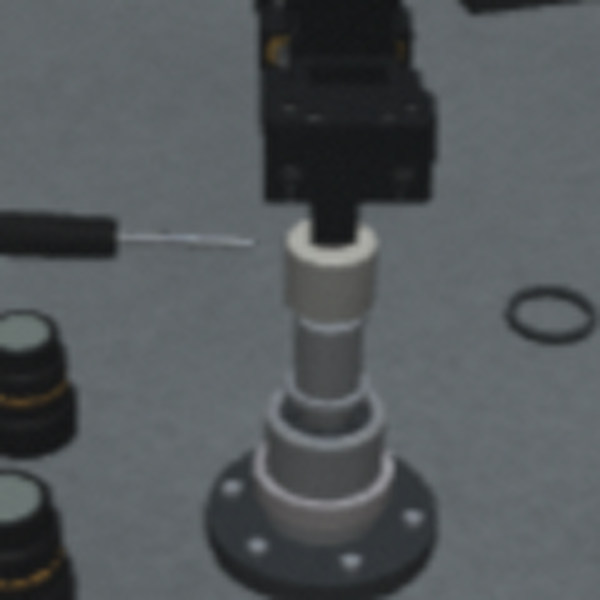

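Wrist force is still just the tamper's weight (-1.8 N). Head and cup are in line in both views, with a few mm of gap. I'll go down in fine steps.

Emit:
carry_out(commands=[{"rx": 0, "ry": 0, "rz": 0, "tx": 0, "ty": 0, "tz": 0.0015, "claw": 0.01}, {"rx": 0, "ry": 0, "rz": 0, "tx": 0, "ty": 0, "tz": 0.003, "claw": 0.01}, {"rx": 0, "ry": 0, "rz": 0, "tx": 0, "ty": 0, "tz": 0.004, "claw": 0.01}, {"rx": 0, "ry": 0, "rz": 0, "tx": 0, "ty": 0, "tz": 0.004, "claw": 0.01}])

```text
t: 16.9
tcp_pos: [0.5316, -0.0008, 0.1801]
eef_rot: [0.999, 0.054, 0.0, 0.0]
wrist_force: [-0.5, -0.0, -1.6]
opening: 0.201
```

```bash
python3 s.py
```

```text
16.9 [ 0.53162 -0.00077  0.18007] [ 3.e-04 -1.e-04 -1.e+00] [-0.51 -0.01 -1.56] [-0.027 -0.015 -0.082] 0.01768
```

Emit:
carry_out(commands=[{"rx": 0, "ry": 0, "rz": 0, "tx": 0, "ty": 0, "tz": 0.0005, "claw": 0.01}, {"rx": 0, "ry": 0, "rz": 0, "tx": 0, "ty": 0, "tz": 0.001, "claw": 0.01}, {"rx": 0, "ry": 0, "rz": 0, "tx": 0, "ty": 0, "tz": 0.0015, "claw": 0.01}, {"rx": 0, "ry": 0, "rz": 0, "tx": 0, "ty": 0, "tz": 0.0015, "claw": 0.01}])

```text
t: 17.3
tcp_pos: [0.5316, -0.0008, 0.1785]
eef_rot: [0.999, 0.054, 0.0, 0.0]
wrist_force: [-0.2, 0.2, -1.7]
opening: 0.199
```

```bash
python3 s.py
```

```text
17.3 [ 0.5316  -0.00078  0.1785 ] [ 2.e-04 -0.e+00 -1.e+00] [-0.25  0.17 -1.72] [ 0.021  0.045 -0.033] 0.01752
```

Emit:
carry_out(commands=[{"rx": 0, "ry": 0, "rz": 0, "tx": 0, "ty": 0, "tz": 0.0004, "claw": 0.01}, {"rx": 0, "ry": 0, "rz": 0, "tx": 0, "ty": 0, "tz": 0.0008, "claw": 0.01}, {"rx": 0, "ry": 0, "rz": 0, "tx": 0, "ty": 0, "tz": 0.0012, "claw": 0.01}, {"rx": 0, "ry": 0, "rz": 0, "tx": 0, "ty": 0, "tz": 0.0012, "claw": 0.01}])

```text
t: 17.7
tcp_pos: [0.5317, -0.0008, 0.1777]
eef_rot: [0.999, 0.054, 0.0, 0.0]
wrist_force: [-0.8, -0.3, 1.5]
opening: 0.199
```

```bash
python3 s.py
```

```text
17.7 [ 0.5317  -0.0008   0.17766] [ 8.e-04 -2.e-04 -1.e+00] [-0.75 -0.26  1.47] [0.006 0.147 0.02 ] 0.01752
```

Emit:
carry_out(commands=[{"rx": 0, "ry": 0, "rz": 0, "tx": 0, "ty": 0, "tz": 0.0003, "claw": 0.01}, {"rx": 0, "ry": 0, "rz": 0, "tx": 0, "ty": 0, "tz": 0.0006, "claw": 0.01}, {"rx": 0, "ry": 0, "rz": 0, "tx": 0, "ty": 0, "tz": 0.0009, "claw": 0.01}, {"rx": 0, "ry": 0, "rz": 0, "tx": 0, "ty": 0, "tz": 0.0009, "claw": 0.01}])

```text
t: 18.1
tcp_pos: [0.5319, -0.0008, 0.1776]
eef_rot: [0.999, 0.054, 0.001, 0.0]
wrist_force: [-1.1, 0.9, 7.2]
opening: 0.203
```

```bash
python3 s.py
```

```text
18.1 [ 0.53188 -0.00083  0.1776 ] [ 2.e-03 -5.e-04 -1.e+00] [-1.11  0.93  7.21] [0.113 0.507 0.006] 0.01791
```

Emit:
carry_out(commands=[{"rx": 0, "ry": 0, "rz": 0, "tx": 0, "ty": 0, "tz": 0.0007, "claw": 0.01}, {"rx": 0, "ry": 0, "rz": 0, "tx": 0, "ty": 0, "tz": 0.001, "claw": 0.01}, {"rx": 0, "ry": 0, "rz": 0, "tx": 0, "ty": 0, "tz": 0.0013, "claw": 0.01}, {"rx": 0, "ry": 0, "rz": 0, "tx": 0, "ty": 0, "tz": 0.0015, "claw": 0.01}, {"rx": 0, "ry": 0, "rz": 0, "tx": 0, "ty": 0, "tz": 0.0015, "claw": 0.01}])

```text
t: 18.6
tcp_pos: [0.532, -0.0008, 0.1776]
eef_rot: [0.999, 0.054, 0.002, 0.001]
wrist_force: [-3.7, -0.4, 12.6]
opening: 0.203
```

```bash
python3 s.py
```

```text
18.6 [ 0.53205 -0.00083  0.17755] [ 3.7e-03 -9.0e-04 -1.0e+00] [-3.68 -0.36 12.56] [0.119 0.909 0.021] 0.01785
```

Emit:
carry_out(commands=[{"rx": 0, "ry": -0.1, "rz": 0, "tx": -0.0002, "ty": 0, "tz": 0.0012, "claw": 0.01}, {"rx": 0, "ry": -0.2, "rz": 0, "tx": -0.0003, "ty": 0, "tz": 0.0015, "claw": 0.01}, {"rx": 0, "ry": -0.2, "rz": 0, "tx": -0.0003, "ty": 0, "tz": 0.0017, "claw": 0.01}, {"rx": 0, "ry": -0.2, "rz": 0, "tx": -0.0003, "ty": 0, "tz": 0.0019, "claw": 0.01}, {"rx": 0, "ry": -0.2, "rz": 0, "tx": -0.0003, "ty": 0, "tz": 0.0019, "claw": 0.01}])

```text
t: 19.1
tcp_pos: [0.5322, -0.0008, 0.1775]
eef_rot: [0.999, 0.055, 0.001, 0.001]
wrist_force: [-4.0, 2.1, 15.3]
opening: 0.2
```

```bash
python3 s.py
```

```text
19.1 [ 0.53217 -0.00082  0.17754] [ 0.0031 -0.0018 -1.    ] [-3.96  2.09 15.27] [0.216 0.943 0.006] 0.01765
```

Emit:
carry_out(commands=[{"rx": 0, "ry": -0.1, "rz": 0, "tx": -0.0005, "ty": 0, "tz": 0.0017, "claw": 0.01}, {"rx": 0, "ry": -0.1, "rz": 0, "tx": -0.0007, "ty": 0, "tz": 0.002, "claw": 0.01}, {"rx": 0, "ry": -0.1, "rz": 0, "tx": -0.0007, "ty": 0, "tz": 0.0022, "claw": 0.01}, {"rx": 0, "ry": -0.1, "rz": 0, "tx": -0.0007, "ty": 0, "tz": 0.0023, "claw": 0.01}, {"rx": 0, "ry": -0.1, "rz": 0, "tx": -0.0007, "ty": 0, "tz": 0.0023, "claw": 0.01}, {"rx": 0, "ry": -0.1, "rz": 0, "tx": -0.0007, "ty": 0, "tz": 0.0023, "claw": 0.01}])

```text
t: 19.7
tcp_pos: [0.5321, -0.0008, 0.1775]
eef_rot: [0.999, 0.055, 0.002, 0.001]
wrist_force: [-3.9, 0.4, 17.8]
opening: 0.201
```

```bash
python3 s.py
```

```text
19.7 [ 0.53207 -0.00082  0.17748] [ 0.0048 -0.0025 -1.    ] [-3.86  0.4  17.84] [0.404 0.978 0.023] 0.01775
```

Emit:
carry_out(commands=[{"rx": 0, "ry": -0.2, "rz": 0, "tx": -0.0005, "ty": 0, "tz": 0.0022, "claw": 0.01}, {"rx": 0, "ry": -0.2, "rz": 0, "tx": -0.0005, "ty": 0, "tz": 0.0024, "claw": 0.01}, {"rx": 0, "ry": -0.2, "rz": 0, "tx": -0.0005, "ty": 0, "tz": 0.0024, "claw": 0.01}, {"rx": 0, "ry": -0.2, "rz": 0, "tx": -0.0005, "ty": 0, "tz": 0.0024, "claw": 0.01}])

```text
t: 20.1
tcp_pos: [0.5321, -0.0008, 0.1774]
eef_rot: [0.998, 0.055, 0.002, 0.002]
wrist_force: [-3.9, 0.8, 18.1]
opening: 0.205
```

```bash
python3 s.py
```

```text
20.1 [ 0.53214 -0.0008   0.17744] [ 0.0049 -0.0033 -1.    ] [-3.94  0.81 18.06] [ 0.419  1.082 -0.039] 0.01804
```

Emit:
carry_out(commands=[{"rx": 0, "ry": 0, "rz": 0, "tx": 0, "ty": 0, "tz": 0, "claw": 0.01}, {"rx": 0, "ry": 0, "rz": 0, "tx": 0, "ty": 0, "tz": -0.003, "claw": 0.01}, {"rx": 0.2, "ry": -0.3, "rz": 0, "tx": 0, "ty": 0, "tz": -0.01, "claw": 0.01}, {"rx": 0.2, "ry": -0.3, "rz": 0, "tx": 0, "ty": 0, "tz": -0.03, "claw": 0.01}, {"rx": 0.2, "ry": -0.3, "rz": 0, "tx": 0, "ty": 0, "tz": -0.055, "claw": 0.01}, {"rx": 0.2, "ry": -0.3, "rz": 0, "tx": 0, "ty": 0, "tz": -0.06, "claw": 0.01}, {"rx": 0.2, "ry": -0.3, "rz": 0, "tx": 0, "ty": 0, "tz": -0.06, "claw": 0.01}, {"rx": 0.2, "ry": -0.3, "rz": 0, "tx": 0, "ty": 0, "tz": -0.06, "claw": 0.01}])

```text
t: 20.9
tcp_pos: [0.5314, -0.0005, 0.2363]
eef_rot: [0.999, 0.055, -0.001, -0.0]
wrist_force: [-0.3, 0.4, -1.7]
opening: 0.201
```

```bash
python3 s.py; python3 - <<'E'
from h import *
st=observe();print(level(st),tool(st,(.5585,-.2616,.0432)))
cv2.imwrite("pics/w13.png",camera("wrist"))
crop(camera("side"),230,130,350,250,5,"s13.png")
E
```

```text
20.9 [ 5.3144e-01 -5.1000e-04  2.3626e-01] [-2.7e-03  1.0e-04 -1.0e+00] [-0.26  0.44 -1.73] [ 0.014 -0.015 -0.006] 0.01775
[-0.02070863  0.15084109  0.        ] [-0.00112268  0.26255388  0.19297029]
```

View pics/w13.png

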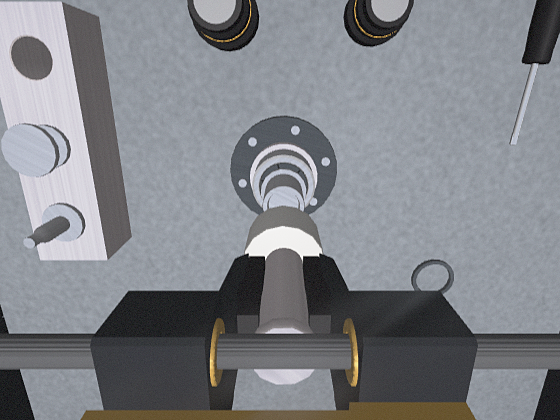

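View pics/s13.png

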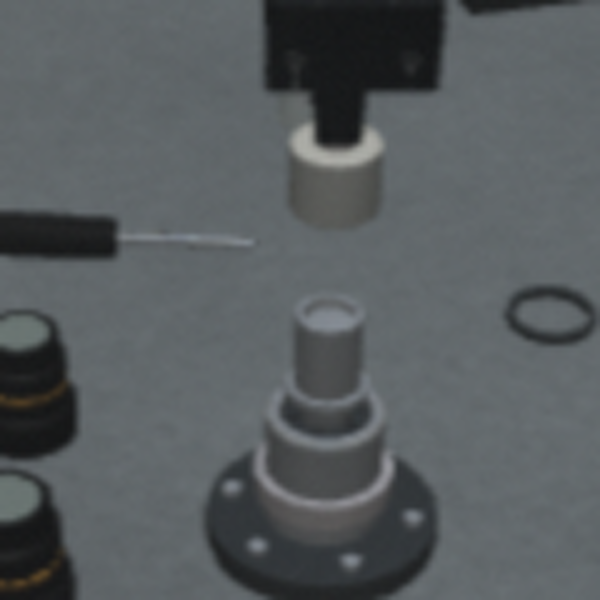

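Emit:
carry_out(commands=[{"rx": 0, "ry": 0.15, "rz": 0, "tx": 0, "ty": 0.03, "tz": 0, "claw": 0.01}, {"rx": 0, "ry": 0.15, "rz": 0, "tx": 0, "ty": 0.07, "tz": 0, "claw": 0.01}, {"rx": 0, "ry": 0.15, "rz": 0, "tx": 0, "ty": 0.11, "tz": 0, "claw": 0.01}, {"rx": 0, "ry": 0.15, "rz": 0, "tx": -0.001, "ty": 0.15, "tz": 0, "claw": 0.01}, {"rx": 0, "ry": 0.15, "rz": 0, "tx": -0.001, "ty": 0.19, "tz": 0, "claw": 0.01}, {"rx": 0, "ry": 0.15, "rz": 0, "tx": -0.001, "ty": 0.23, "tz": 0.02, "claw": 0.01}, {"rx": 0, "ry": 0.15, "rz": 0, "tx": -0.001, "ty": 0.25, "tz": 0.05, "claw": 0.01}, {"rx": 0, "ry": 0.15, "rz": 0, "tx": -0.001, "ty": 0.26, "tz": 0.08, "claw": 0.01}, {"rx": 0, "ry": 0.15, "rz": 0, "tx": -0.001, "ty": 0.262, "tz": 0.11, "claw": 0.01}, {"rx": 0, "ry": 0.15, "rz": 0, "tx": -0.001, "ty": 0.262, "tz": 0.14, "claw": 0.01}, {"rx": 0, "ry": 0.15, "rz": 0, "tx": -0.001, "ty": 0.262, "tz": 0.165, "claw": 0.01}, {"rx": 0, "ry": 0.15, "rz": 0, "tx": -0.001, "ty": 0.262, "tz": 0.18, "claw": 0.01}, {"rx": 0, "ry": 0.15, "rz": 0, "tx": -0.001, "ty": 0.262, "tz": 0.186, "claw": 0.01}, {"rx": 0, "ry": 0.15, "rz": 0, "tx": -0.001, "ty": 0.262, "tz": 0.188, "claw": 0.01}, {"rx": 0, "ry": 0.15, "rz": 0, "tx": -0.001, "ty": 0.262, "tz": 0.188, "claw": 0.01}, {"rx": 0, "ry": 0.15, "rz": 0, "tx": -0.001, "ty": 0.262, "tz": 0.188, "claw": 0.01}])

```text
t: 22.6
tcp_pos: [0.5589, -0.2613, 0.049]
eef_rot: [0.999, 0.055, 0.0, 0.0]
wrist_force: [-0.4, 0.0, -1.3]
opening: 0.201
```

```bash
python3 s.py; python3 - <<'E'
from h import *
st=observe();print(level(st),tool(st,(.5585,-.2616,.0432)))
E
```

```text
22.6 [ 0.55887 -0.2613   0.04899] [ 9.e-04 -6.e-04 -1.e+00] [-0.39  0.02 -1.32] [ 0.03  -0.009  0.034] 0.01769
[ 0.03732251 -0.04865303  0.        ] [-0.00040417  0.0002528   0.00579134]
```

Emit:
carry_out(commands=[{"rx": 0, "ry": 0, "rz": 0, "tx": 0, "ty": 0, "tz": 0.0015, "claw": 0.01}, {"rx": 0, "ry": 0, "rz": 0, "tx": 0, "ty": 0, "tz": 0.003, "claw": 0.01}, {"rx": 0, "ry": 0, "rz": 0, "tx": 0, "ty": 0, "tz": 0.004, "claw": 0.01}, {"rx": 0, "ry": 0, "rz": 0, "tx": 0, "ty": 0, "tz": 0.005, "claw": 0.01}, {"rx": 0, "ry": 0, "rz": 0, "tx": 0, "ty": 0, "tz": 0.0055, "claw": 0.01}, {"rx": 0, "ry": 0, "rz": 0, "tx": 0, "ty": 0, "tz": 0.0055, "claw": 0.01}])

```text
t: 23.2
tcp_pos: [0.5589, -0.2613, 0.0434]
eef_rot: [0.999, 0.055, 0.0, 0.0]
wrist_force: [0.2, -0.4, -2.2]
opening: 0.2
```

```bash
python3 s.py
```

```text
23.2 [ 0.55886 -0.26128  0.04338] [ 8.e-04 -4.e-04 -1.e+00] [ 0.17 -0.44 -2.15] [ 0.029 -0.044 -0.029] 0.01763
```

Emit:
carry_out(commands=[{"rx": 0, "ry": 0, "rz": 0, "tx": 0, "ty": 0, "tz": 0.0004, "claw": 0.01}, {"rx": 0, "ry": 0, "rz": 0, "tx": 0, "ty": 0, "tz": 0.0008, "claw": 0.01}, {"rx": 0, "ry": 0, "rz": 0, "tx": 0, "ty": 0, "tz": 0.0008, "claw": 0.01}])

```text
t: 23.5
tcp_pos: [0.5589, -0.2613, 0.0433]
eef_rot: [0.999, 0.055, 0.001, 0.0]
wrist_force: [-2.2, 2.0, 5.2]
opening: 0.202
```

```bash
python3 s.py
```

```text
23.5 [ 0.55894 -0.2613   0.04325] [ 1.3e-03 -8.0e-04 -1.0e+00] [-2.22  2.03  5.24] [0.306 0.371 0.019] 0.01779
```

Contact with the bench is at the original height, TCP z 0.0433 against 0.0432. Releasing slowly, then rising.

Emit:
carry_out(commands=[{"rx": 0, "ry": 0, "rz": 0, "tx": 0, "ty": 0, "tz": 0, "claw": 0.01}, {"rx": 0, "ry": 0, "rz": 0, "tx": 0, "ty": 0, "tz": 0, "claw": 0.019}, {"rx": 0, "ry": 0, "rz": 0, "tx": 0, "ty": 0, "tz": 0, "claw": 0.022}, {"rx": 0, "ry": 0, "rz": 0, "tx": 0, "ty": 0, "tz": 0, "claw": 0.028}, {"rx": 0, "ry": 0, "rz": 0, "tx": 0, "ty": 0, "tz": 0, "claw": 0.04}, {"rx": 0, "ry": 0, "rz": 0, "tx": 0, "ty": 0, "tz": 0, "claw": 0.05}, {"rx": 0, "ry": 0, "rz": 0, "tx": 0, "ty": 0, "tz": 0, "claw": 0.05}, {"rx": 0, "ry": 0, "rz": 0, "tx": 0, "ty": 0, "tz": -0.02, "claw": 0.05}, {"rx": 0, "ry": 0, "rz": 0, "tx": 0, "ty": 0, "tz": -0.05, "claw": 0.05}, {"rx": 0, "ry": 0, "rz": 0, "tx": 0, "ty": 0, "tz": -0.08, "claw": 0.05}, {"rx": 0, "ry": 0, "rz": 0, "tx": 0, "ty": 0, "tz": -0.12, "claw": 0.05}, {"rx": 0, "ry": 0, "rz": 0, "tx": 0, "ty": 0, "tz": -0.16, "claw": 0.05}, {"rx": 0, "ry": 0, "rz": 0, "tx": -0.05, "ty": 0, "tz": -0.18, "claw": 0.05}, {"rx": 0, "ry": 0, "rz": 0, "tx": -0.06, "ty": 0, "tz": -0.18, "claw": 0.05}, {"rx": 0, "ry": 0, "rz": 0, "tx": -0.06, "ty": 0, "tz": -0.18, "claw": 0.05}])

```text
t: 25.0
tcp_pos: [0.498, -0.268, 0.2243]
eef_rot: [0.999, 0.054, 0.001, 0.001]
wrist_force: [0.5, -0.3, 0.3]
opening: 0.571
```

```bash
python3 s.py; python3 - <<'E'
from h import *
st=observe()
P=pose("wrist",st);cv2.imwrite("pics/w14.png",camera("wrist"))
cv2.imwrite("pics/s14.png",camera("side")); crop(camera("top"),155,140,475,280,2.5,"t14.png")
crop(cv2.imread("pics/s14.png"),220,120,360,260,4,"s14c.png")
E
```

```text
25.0 [ 0.498   -0.26798  0.22429] [ 0.0023 -0.0019 -1.    ] [ 0.53 -0.28  0.3 ] [ 0.021 -0.013  0.006] 0.0503
```

View pics/w14.png

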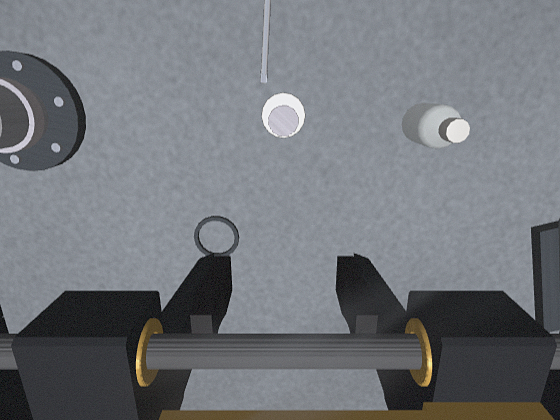

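View pics/s14c.png

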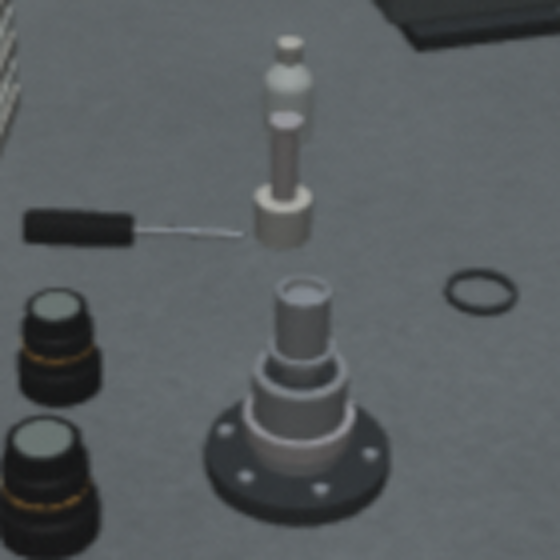

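View pics/t14.png

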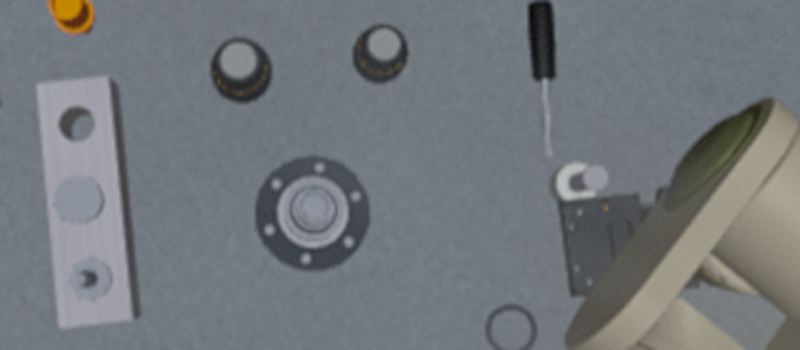

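The tamper stands upright in its place (side crop (283,215)). The arbor stands centred in the spindle (top crop (313,208)), and the other things haven't moved. Handing in.

```bash
python3 -c "
from rig import *
print(finish_job())"
```

```text
the job is handed in; nothing more can be done
None
```

The arbor is seated in the spindle, pressed down with about 20 N, and the tamper is back upright on the bench. I handed the job in at about 25 s.

- **Arbor:** I lowered it until the taper took hold, with the collar about 10 mm above the nose's rim. It took up to about 14 N while gripped, and it did not visibly move when I let go.
- **Pressing:** I pressed the tamper straight down on the cup's rim, stepping up to about 20 N at the end of each push. That is 18 N at the wrist plus the tamper's weight. The force was read only at the end of each move, so short peaks between readings were not seen; none of the end readings came near 25 N.
- **Tamper:** It touched the bench at the same height as before it was picked up, within 0.4 mm of the spot where it was gripped. I then released it and backed the arm clear.

**Last checks:** the final pictures show the arbor upright and centred in the nose, the tamper standing, and nothing else visibly moved. Wrist force was near zero.

**Doubts:**
- **Camera disagreement:** the wrist and top cameras differed by 2–3 mm in x. I used the wrist values, and side forces of up to 4 N showed during seating and pressing.
- **Seating depth:** the arbor sank only about 0.2–0.3 mm under the press, so most of the seating came while it was being lowered.
- **Hold not tested:** I did not pull on the arbor to test the friction hold.

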